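# Unstack a printmaker's bench pile

### The arm

A 7-joint arm with a two-finger parallel gripper is mounted at the origin on the work surface. World frame = base frame: x ahead of the robot, y to its left, z up, the work surface at z = 0. Lengths are in mm, angles in rad, forces in N, time in s.
With the tool pointing down it reaches from about 425 to 925 mm from the base axis. Payload 6.8 kg.
Tool frame: the origin (TCP) lies midway between the tips of the shut fingers; the grasp point (between the pads) lies 19 mm behind it (env.grip_depth is the z of the grasp point in the tool frame, in mm); z points along the fingers, y is the direction in which the jaws open and shut (so a half turn about z gives the same grasp; the last joint's range is limited). The gripper opens to 88 mm and grips with 3 to 60 N. Pads are 20 mm wide; open, the fingers measure 115 mm over their backs; the gripper's body (75 mm by 178 mm) begins 61 mm behind the grasp point.
Start: joints at [1.143, 0.477, 0.022, 1.555, -0.011, 1.109, -0.083], TCP at [212.214, -640.791, 222.664] pointing down, gripper open.
Joint ranges: [-2.96, 2.96], [-0.34, 2.1], [-1.41, 1.46], [0.24, 2.44], [-1.37, 4.51], [0.17, 1.92], [-2.96, 2.96]. Speed limits (rad/s): [2.39, 2.39, 3.14, 3.14, 3.14, 3.14, 3.14].

### API

Orientations are given as [roll, pitch, yaw] about the fixed x, y, z axes, in that order (R = Rz(yaw) Ry(pitch) Rx(roll)).
In Python, from workcell import env, snapshot gives the robot as it stands. The module is installed in compiled form; this text tells all that it offers.
- The arm moves only by the shell command python3 -m pendant 'ROWS'. ROWS is JSON, a list of rows, each an object of numbers: "wx", "wy", "wz": the turn, a rotation vector about the world's x, y, z in units of 0.08 rad (1.0 is 0.08 rad); "tx", "ty", "tz": the shift along the world's x, y, z in units of 0.04 m (1.0 is 0.04 m); "claw": the closure, from 0 (fully open) to 1 (shut). A call has 1 to 20 rows; each row shifts and turns the commanded pose from where the row before left it; what a row does not reach is not made up. A row lasts 1/10 s, in which the tool goes at most 50 mm and 8.59 degrees, less where a joint would pass 70% of its speed; a pose out of reach is approached as far as the arm can. A call with a number of a shift or a turn outside -1 to 1 is refused whole. A call with a gripper value outside its range is refused whole. The fingers move at their own pace and stop on an object; the grip force is fixed at half the most. Time passes only in rows, so rows that do not move let the fingers close. It gives the time, the measured TCP pose, the force and the opening at its end, in the units of the state.
- env.state(): the state, without advancing time (a new reading comes with each control period).
- snapshot(name): name is "scene" or "top" or "wrist"; returns a dict with "img" (384x512x3 uint8, red, green, blue), "range_z" (384x512 float32, mm along the optical axis (not along the pixel's ray), 0 where there is no reading), "fx", "fy", "cx", "cy" (pixels), "extrinsics" (4x4, takes a point from world to camera coordinates). Camera axes: x right, y up, looking along -z (the intrinsics and any distortion apply to the point x, -y, -z); pixel columns grow to the right and rows downward; lengths in mm; the calibration is good to about 2 mm. A picture is of the moment at which its call begins.
- env.finish_job(): hands the job in, once; it reports no verdict.
The state is a dict: "clock": time; "joints": joint angles; "qvel": joint speeds; "tau": joint torques, N m; "position": TCP position; "tcp_rot": TCP orientation; "ft_force": force on the tool from outside, world axes, zero at the start; "torque": the same for the moment, N m; "finger_gap": finger opening in mm.
Only numpy, scipy, OpenCV 4.12 (cv2) and the standard library are available. Lean on these libraries where they do the work, as an engineer would, in place of code of your own. Each camera call takes 0.05 s, during which the arm holds its last target.

### The job

Take the stack on the bench apart from the top down, setting each thing down rather than dropping it: first the grey sharpening stone flat into its wooden holder between the end stops, then the carved block in the middle of the black mat, its long side along the mat's long side, then the two plain planks onto the drying pile. Lay these two crosswise over the pair already there, one flush with each end of that pair so that an air gap stays between them. Leave the ink jar and the ink roller where they are.

Things in the scene. Friction and masses are not known exactly. Their poses are not given: they have to be found in the camera images.
- stone_center (a point): Top of the stack: grey sharpening stone, a bar 80 long x 34 wide x 24 mm high. Origin half-way up at its centre; x along its length, y across its width, z up.
- block_center (a point): Second in the stack, under the stone: dark wooden printing block 96 long x 62 wide x 20 mm high with light cut lines on its top. Origin half-way up at its centre; x along its length, y across its width, z up.
- plank_up_center (a point): Third in the stack, under the block and lying across the lowest plank: plain plank 140 long x 38 wide x 24 mm high. Origin half-way up at its centre; x along its length, y across its width, z up.
- plank_low_center (a point): Bottom of the stack, on the bench: plain plank 140 long x 38 wide x 24 mm high, the same as the other. Origin half-way up at its centre; x along its length, y across its width, z up. The two planks are alike; either may go to either end of the pile.
- holder: Stone holder, fixed: dark wooden base 126 x 56 mm, its seat 12 mm above the bench, with an end stop across each end 10 mm higher than the seat; 98 mm between the stops (along x), open at the sides (y). Origin at the middle of its underside; x along its length, z up. The stone lies along x, flat on the seat, midway between the stops.
- mat: Black non-slip mat, fixed, 150 (x) x 110 (y) x 3 mm thick, grey dots. Origin at the middle of its underside; x along its long side, z up.
- pile: Drying pile, fixed: square metal drip tray 140 x 140 x 4 mm carrying two planks like the loose ones (140 x 38 x 24 mm) that lie along the pile's y at x = -51 and x = +51 mm; their tops are 28 mm above the bench. Origin at the middle of its underside, z up. The next layer lies along the pile's x on top of them, with plank centres at y = -51 and y = +51 mm (outer faces flush with the ends of the pair below) and x = 0.
- ink_jar: Bystander: glass ink jar with black lid, diameter 50, height 55 mm. Origin at the middle of its underside.
- brayer: Bystander: ink roller lying on the bench, about 150 long (x) x 75 wide x 30 mm high, roller towards +x, wooden handle towards -x. Origin on the bench where the handle meets the frame.
Not all that is in view belongs to the job. Of the things shaped like the part that bears stone_center, the concrete one is meant.

How it is judged:
By the outcome, as a careful person would: the job done as asked, in the order asked, and still so for the second after the job is handed in, with the robot touching nothing.
It also fails if it takes over 128 s, if anything falls off the work surface, if the arm or the gripper's body presses on something with over 40 N, if the wrist force passes 120 N, or if a joint passes its speed limit or range.

## Working session

There is one attempt and no reset: what is moved stays moved. The work goes in short steps, Python scripts to look and compute and a shell command to move; the robot and the scene stay as the last step left them, time stands still between calls to the robot, and variables do not carry over. Pictures are saved under pics/ and viewed, and the job is handed in when it is done.

```bash
mkdir -p pics; cat > h.py <<'E'
import numpy as np, cv2
from workcell import env, snapshot
def snap(n,f=None):
    s=snapshot(n)
    if f: cv2.imwrite('pics/'+f,cv2.cvtColor(s['img'],cv2.COLOR_RGB2BGR))
    np.savez('/tmp/%s.npz'%n,**{k:np.asarray(v) for k,v in s.items()})
    return s
def cloud(s):
    z=np.asarray(s['range_z'],float);v,u=np.mgrid[:z.shape[0],:z.shape[1]]
    X=(u-s['cx'])/s['fx']*z;Y=(v-s['cy'])/s['fy']*z
    P=np.stack([X,-Y,-z],-1);E=np.asarray(s['extrinsics'])
    W=(P-E[:3,3])@E[:3,:3]
    W[z==0]=np.nan
    return W
E
python3 - <<'E'
from h import *
for n in ('scene','top','wrist'):
    s=snap(n,n+'0.png'); print(n,s['fx'],s['fy'],s['cx'],s['cy'],np.round(s['extrinsics'],3).tolist(), [k for k in s])
print(env.state())
E
```

```text
scene 378.7656456419637 378.7656456419637 251.22546222126027 198.58644629563184 [[-0.367, 0.93, -0.01, 114.607], [-0.792, -0.307, 0.527, 367.777], [0.488, 0.201, 0.85, -1251.315], [0.0, 0.0, 0.0, 1.0]] ['img', 'range_z', 'fx', 'fy', 'cx', 'cy', 'extrinsics']
top 465.5226111120177 465.5226111120177 249.45684920096238 193.74892454328636 [[-0.004, -1.0, 0.014, 38.607], [0.999, -0.003, 0.052, -478.135], [-0.051, 0.014, 0.999, -1346.277], [0.0, 0.0, 0.0, 1.0]] ['img', 'range_z', 'fx', 'fy', 'cx', 'cy', 'extrinsics']
wrist 292.3214833236994 292.3214833236994 254.7838627569224 195.34772404816502 [[0.314, -0.95, -0.0, -675.028], [0.921, 0.304, -0.245, 29.855], [0.233, 0.077, 0.97, -388.67], [0.0, 0.0, 0.0, 1.0]] ['img', 'range_z', 'fx', 'fy', 'cx', 'cy', 'extrinsics']
{'clock': 0.15, 'joints': array([ 1.14290067,  0.47765376,  0.02235718,  1.55618728, -0.01150621,
        1.10925034, -0.08310675]), 'qvel': array([ 0.00022257, -0.00088068,  0.00149394, -0.00398307,  0.00024314,
       -0.00025345,  0.00167991]), 'tau': array([ 3.25675726e-03, -5.83291090e+01,  1.53692342e+00, -2.72875786e+01,
       -5.41520887e-02,  1.44077835e-02,  1.05326233e-04]), 'position': array([ 212.0551365 , -640.36385621,  221.89170381]), 'tcp_rot': array([-3.14022552e+00,  9.54828679e-05,  3.19795028e-01]), 'ft_force': array([ 0.40948729, -0.23110967,  0.05641007]), 'torque': array([-0.02328709, -0.03140381, -0.04359015]), 'finger_gap': 87.77274552186807}
```

View pics/top0.png

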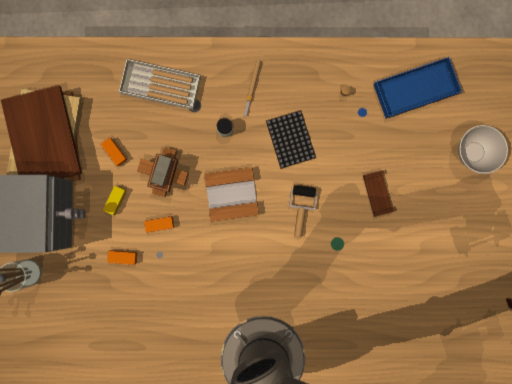

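View pics/scene0.png

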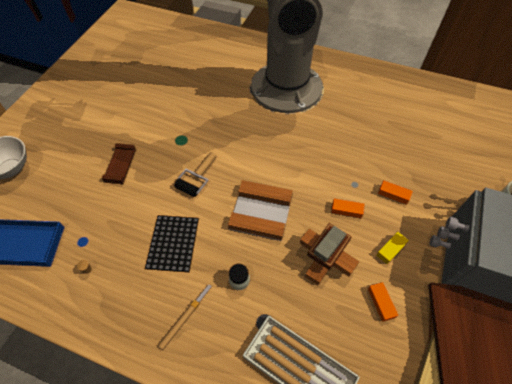

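View pics/wrist0.png

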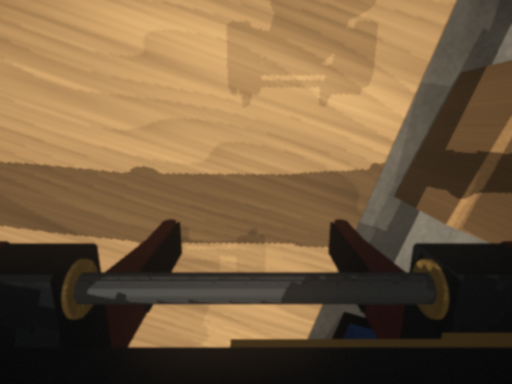

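```bash
python3 - <<'E'
from h import *
s=dict(np.load('/tmp/top.npz'))
W=cloud(s)
im=cv2.cvtColor(s['img'],cv2.COLOR_RGB2BGR)
c=im[100:240,130:330]; cv2.imwrite('pics/crop1.png',cv2.resize(c,None,fx=4,fy=4,interpolation=cv2.INTER_CUBIC))
z=W[...,2]
for (u,v) in [(165,172),(180,178),(168,156),(148,168),(161,190),(231,193),(230,175),(232,212),(378,193),(371,174),(388,212),(291,139),(225,126),(305,190),(120,100+60),(300,260),(340,170)]:
    print((u,v),W[v,u].round(1))
h=np.clip((z+10)*2.2,0,255); h=np.nan_to_num(h).astype(np.uint8)
cv2.imwrite('pics/h1.png',cv2.resize(cv2.applyColorMap(h,cv2.COLORMAP_JET)[100:240,130:330],None,fx=4,fy=4,interpolation=cv2.INTER_NEAREST))
E
```

```text
(165, 172) [534.6 269.8  92. ]
(180, 178) [521.5 234.1  51.7]
(168, 156) [588.3 273.3  20.5]
(148, 168) [550.8 325.9  45.3]
(161, 190) [489.5 293.2  19.5]
(231, 193) [480.9  90.9   6.9]
(230, 175) [531.6  93.1  30.4]
(232, 212) [425.   87.5  32.2]
(378, 193) [ 479.5 -340.7    8.3]
(371, 174) [ 534.  -316.5   24.7]
(388, 212) [ 423.5 -364.2   24.2]
(291, 139) [ 6.41e+02 -8.69e+01  5.00e-01]
(225, 126) [668.7 106.4  57.6]
(305, 190) [ 487.5 -122.7   32.6]
(120, 160) [576.7 411.6  22.5]
(300, 260) [ 284.4 -110.2    1.7]
(340, 170) [ 548.8 -232.1   -3. ]
```

View pics/crop1.png

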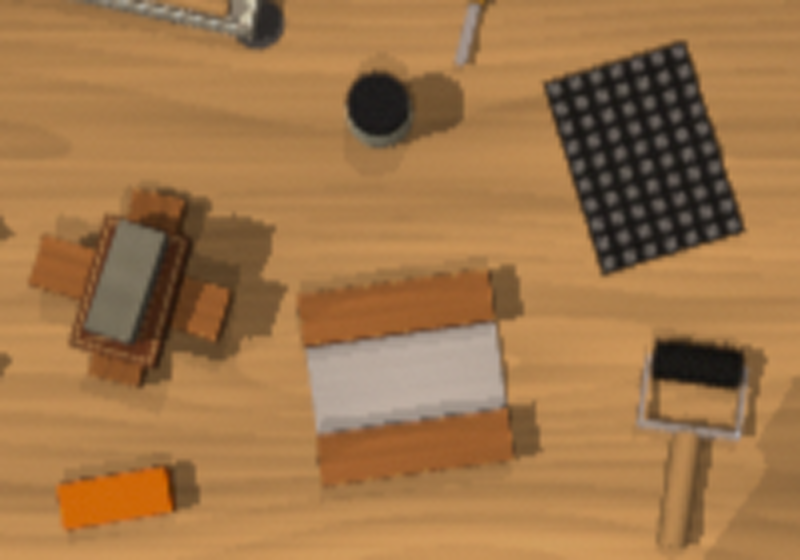

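View pics/h1.png

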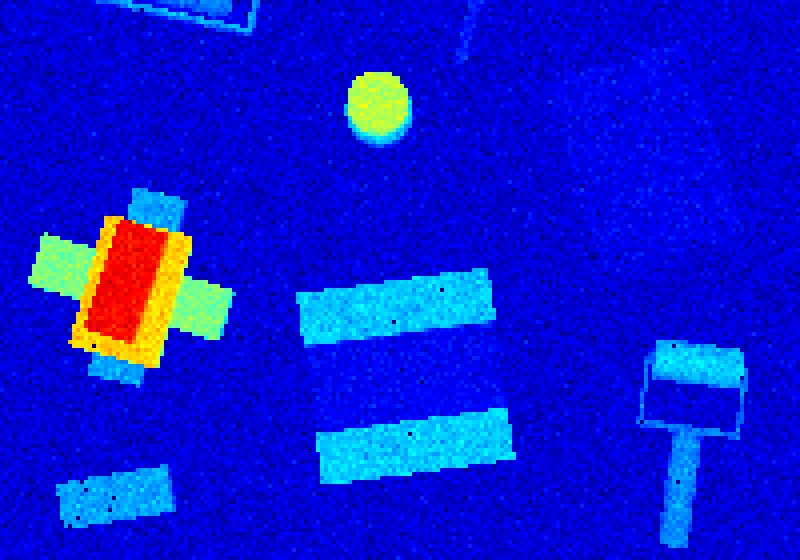

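```bash
cat > fit.py <<'E'
from h import *
from scipy.optimize import minimize
def rays(s,zp):
    v,u=np.mgrid[:384,:512]
    d=np.stack([(u-s['cx'])/s['fx'],-(v-s['cy'])/s['fy'],-np.ones(u.shape)],-1)
    E=np.asarray(s['extrinsics']);R=E[:3,:3]
    C=-R.T@E[:3,3]; D=d@R
    t=(zp-C[2])/D[...,2]
    return C+t[...,None]*D
def sdf(p,L,Wd):
    q=np.abs(p)-np.array([L/2,Wd/2])
    return np.linalg.norm(np.maximum(q,0),axis=-1)+np.minimum(q.max(-1),0)
def fit(s,zp,rects,lab,x0,k=1.5):
    # rects: list of (cx,cy,L,W); lab 1 in, 0 out, -1 ignore
    P=rays(s,zp)[...,:2]
    near=(np.linalg.norm(P-np.array(x0[:2]),axis=-1)<130)&(lab>=0)
    P=P[near];l=lab[near]
    # balance
    def cost(x):
        c,sn=np.cos(x[2]/50),np.sin(x[2]/50)
        q=(P-x[:2])@np.array([[c,-sn],[sn,c]])
        d=np.min([sdf(q-np.array(r[:2]),r[2],r[3]) for r in rects],axis=0)
        p=1/(1+np.exp(np.clip(d/k,-30,30)))
        return np.sum((p-l)**2)
    best=None
    for a in (-.2,0,.2):
        r=minimize(cost,[x0[0],x0[1],(x0[2]+a)*50],method='Nelder-Mead',options=dict(xatol=.02,fatol=.01,initial_simplex=[[x0[0]-8,x0[1]-8,(x0[2]+a)*50-4],[x0[0]+10,x0[1],(x0[2]+a)*50],[x0[0],x0[1]+10,(x0[2]+a)*50],[x0[0],x0[1],(x0[2]+a)*50+6]],maxiter=800))
        if best is None or r.fun<best.fun: best=r
    return [round(best.x[0],1),round(best.x[1],1),round(best.x[2]/50,3)],round(best.fun,1),int((l==1).sum())
def layer(z,lo,hi):
    lab=np.where(z>hi,-1,np.where(z>lo,1,0));lab[np.isnan(z)]=-1;return lab
def run(s,names):
    z=cloud(s)[...,2]; out={}
    D={'stone':(92,[(0,0,80,34)],layer(z,80,120),(535,270,1.3)),
       'block':(68,[(0,0,96,62)],layer(z,58,80),(530,270,1.3)),
       'up':(48,[(0,0,140,38)],layer(z,36,58),(530,270,-.3)),
       'low':(24,[(0,0,140,38)],layer(z,12,36),(540,280,1.3)),
       'pile':(28,[(-51,0,38,140),(51,0,38,140)],layer(z,16,200),(478,90,1.6+.1)),
       'holder':(22,[(-54,0,10,56),(54,0,10,56)],layer(z,17,200),(479,-340,1.2))}
    im=s['img'].astype(int).sum(-1)
    g=cv2.morphologyEx((s['img'].max(-1)<75).astype(np.uint8),cv2.MORPH_CLOSE,np.ones((5,5)))
    D['mat']=(3,[(0,0,150,110)],g.astype(int),(641,-87,.2+1.5))
    for n in names:
        zp,r,l,x0=D[n]; print(n,fit(s,zp,r,l,x0))
if __name__=='__main__':
    for n in ('top','scene'):
        s=dict(np.load('/tmp/%s.npz'%n)); print(n); run(s,['stone','block','up','low','pile','holder','mat'])
E
python3 fit.py
```

```text
top
stone ([np.float64(540.7), np.float64(280.7), np.float64(2.824)], np.float64(19.2), 376)
block ([np.float64(536.3), np.float64(281.6), np.float64(2.87)], np.float64(25.2), 397)
up ([np.float64(545.6), np.float64(284.8), np.float64(0.128)], np.float64(520.5), 375)
low ([np.float64(542.3), np.float64(286.5), np.float64(1.276)], np.float64(297.1), 300)
pile ([np.float64(478.1), np.float64(90.8), np.float64(1.705)], np.float64(1114.3), 1286)
holder ([np.float64(479.4), np.float64(-338.3), np.float64(0.248)], np.float64(64.5), 194)
mat ([np.float64(640.8), np.float64(-85.1), np.float64(0.295)], np.float64(60.3), 1780)
scene
stone ([np.float64(539.9), np.float64(281.9), np.float64(2.833)], np.float64(34.9), 525)
block ([np.float64(535.5), np.float64(282.3), np.float64(2.876)], np.float64(37.5), 542)
up ([np.float64(514.4), np.float64(266.0), np.float64(-1.205)], np.float64(547.1), 591)
low ([np.float64(535.5), np.float64(285.8), np.float64(1.278)], np.float64(452.4), 501)
pile ([np.float64(476.5), np.float64(91.7), np.float64(1.705)], np.float64(1265.3), 1628)
holder ([np.float64(476.6), np.float64(-337.7), np.float64(0.245)], np.float64(71.2), 208)
mat ([np.float64(638.3), np.float64(-85.4), np.float64(3.437)], np.float64(56.6), 2291)
```

```bash
sed -i "s/(530,270,-.3)/(536,282,1.3)/; s/(540,280,1.3)),/(540,282,-.3)),/; s/(478,90,1.6+.1)/(478,90,.13)/" fit.py; python3 fit.py | sed 's/np.float64//g'
```

```text
top
stone ([(540.7), (280.7), (2.824)], (19.2), 376)
block ([(536.3), (281.6), (2.87)], (25.2), 397)
up ([(541.1), (285.3), (1.276)], (26.5), 375)
low ([(543.6), (284.4), (-0.238)], (116.8), 298)
pile ([(477.8), (90.7), (0.134)], (51.1), 1286)
holder ([(479.4), (-338.3), (0.248)], (64.5), 194)
mat ([(640.8), (-85.1), (0.295)], (60.3), 1780)
scene
stone ([(539.9), (281.9), (2.833)], (34.9), 525)
block ([(535.5), (282.3), (2.876)], (37.5), 542)
up ([(539.6), (285.9), (1.279)], (87.9), 591)
low ([(544.1), (284.9), (-0.228)], (214.1), 496)
pile ([(476.4), (91.8), (0.134)], (168.1), 1628)
holder ([(476.6), (-337.7), (0.245)], (71.2), 208)
mat ([(638.3), (-85.4), (3.437)], (56.6), 2291)
```

```bash
python3 -m pendant '[{"tx":0.4,"ty":0.5,"wz":0.5},{"tx":0.65,"ty":0.95,"wz":1},{"tx":0.65,"ty":0.95,"wz":1},{"tx":0.65,"ty":0.95,"wz":1},{"tx":0.65,"ty":0.95,"wz":1},{"tx":0.65,"ty":0.95,"wz":1},{"tx":0.65,"ty":0.95,"wz":1},{"tx":0.65,"ty":0.95,"wz":1},{"tx":0.65,"ty":0.95,"wz":1},{"tx":0.65,"ty":0.95,"wz":1},{"tx":0.65,"ty":0.95,"wz":1},{"tx":0.65,"ty":0.95,"wz":1},{"ty":0.95,"wz":1},{"ty":0.95,"wz":1},{"ty":0.95,"wz":1},{"ty":0.95,"wz":1},{"ty":0.95,"wz":1},{"ty":0.95,"wz":1},{"ty":0.95,"wz":1},{"ty":0.95,"wz":1}]'
cat > d.py <<'E'
import sys
from h import *
x,y,z,w=map(float,sys.argv[1:5])
s=env.state();p=s['position'];r=s['tcp_rot'];
from scipy.spatial.transform import Rotation as Ro
R=Ro.from_euler('xyz',r);T=Ro.from_euler('xyz',[np.pi,0,w])
rv=(T*R.inv()).as_rotvec()/.08
print('t',s['clock'],'pos',p.round(1),'rot',r.round(3),'gap',round(s['finger_gap'],1),'F',s['ft_force'].round(1),'q',s['joints'].round(2))
print('units t',((np.array([x,y,z])-p)/40).round(3),'w',rv.round(3))
E
python3 d.py 540.3 281.3 172 2.828
```

```text
t 0.15 pos [ 212.1 -640.4  221.9] rot [-3.14  0.    0.32] gap 87.8 F [ 0.4 -0.2  0.1] q [ 1.14  0.48  0.02  1.56 -0.01  1.11 -0.08]
units t [ 8.206 23.042 -1.247] w [ 2.0000e-03 -2.3000e-02  3.1353e+01]validation failed for argument at $[0]...
```

```bash
python3 -m pendant '[{"tx":0.4,"ty":0.5,"tz":0,"wx":0,"wy":0,"wz":0.5,"claw":0}]'; python3 -m pendant '[{"tx":0.65,"ty":0.95,"wz":1,"claw":0}]'
```

```text
clock: 0.25
position: [224.8, -622.6, 222.0]
tcp_rot: [-3.142, 0.003, 0.355]
ft_force: [-0.2, -1.3, 0.1]
finger_gap: 87.9validation failed for argument at $[0]...
```

```bash
python3 -m pendant '[{"tx":0.65,"ty":0.95,"tz":0,"wx":0,"wy":0,"wz":1,"claw":0},{"tx":0.65,"ty":0.95,"tz":0,"wx":0,"wy":0,"wz":1,"claw":0},{"tx":0.65,"ty":0.95,"tz":0,"wx":0,"wy":0,"wz":1,"claw":0},{"tx":0.65,"ty":0.95,"tz":0,"wx":0,"wy":0,"wz":1,"claw":0},{"tx":0.65,"ty":0.95,"tz":0,"wx":0,"wy":0,"wz":1,"claw":0},{"tx":0.65,"ty":0.95,"tz":0,"wx":0,"wy":0,"wz":1,"claw":0},{"tx":0.65,"ty":0.95,"tz":0,"wx":0,"wy":0,"wz":1,"claw":0},{"tx":0.65,"ty":0.95,"tz":0,"wx":0,"wy":0,"wz":1,"claw":0},{"tx":0.65,"ty":0.95,"tz":0,"wx":0,"wy":0,"wz":1,"claw":0},{"tx":0.65,"ty":0.95,"tz":0,"wx":0,"wy":0,"wz":1,"claw":0},{"tx":0.65,"ty":0.95,"tz":0,"wx":0,"wy":0,"wz":1,"claw":0},{"tx":0.65,"ty":0.95,"tz":0,"wx":0,"wy":0,"wz":1,"claw":0},{"tx":0,"ty":0.95,"tz":0,"wx":0,"wy":0,"wz":1,"claw":0},{"tx":0,"ty":0.95,"tz":0,"wx":0,"wy":0,"wz":1,"claw":0},{"tx":0,"ty":0.95,"tz":0,"wx":0,"wy":0,"wz":1,"claw":0},{"tx":0,"ty":0.95,"tz":0,"wx":0,"wy":0,"wz":1,"claw":0},{"tx":0,"ty":0.95,"tz":0,"wx":0,"wy":0,"wz":1,"claw":0},{"tx":0,"ty":0.95,"tz":0,"wx":0,"wy":0,"wz":1,"claw":0},{"tx":0,"ty":0.95,"tz":0,"wx":0,"wy":0,"wz":1,"claw":0},{"tx":0,"ty":0.95,"tz":0,"wx":0,"wy":0,"wz":1,"claw":0}]'; python3 d.py 540.3 281.3 172 2.828
```

```text
clock: 2.25
position: [539.9, 140.5, 222.5]
tcp_rot: [-3.141, 0.0, 1.963]
ft_force: [0.6, 0.6, 0.3]
finger_gap: 87.9
t 2.25 pos [539.9 140.5 222.5] rot [-3.141  0.     1.963] gap 87.9 F [0.6 0.6 0.3] q [ 0.15  0.35 -0.64  1.8   0.24  1.06 -0.19]
units t [ 0.01   3.52  -1.264] w [ 4.0000e-03 -0.0000e+00  1.0815e+01]
```

```bash
python3 -m pendant '[{"tx":0,"ty":0.6,"tz":0,"wx":0,"wy":0,"wz":1,"claw":0},{"tx":0,"ty":0.5,"tz":0,"wx":0,"wy":0,"wz":1,"claw":0},{"tx":0,"ty":0.5,"tz":0,"wx":0,"wy":0,"wz":1,"claw":0},{"tx":0,"ty":0.5,"tz":0,"wx":0,"wy":0,"wz":1,"claw":0},{"tx":0,"ty":0.4,"tz":0,"wx":0,"wy":0,"wz":1,"claw":0},{"tx":0,"ty":0.4,"tz":0,"wx":0,"wy":0,"wz":1,"claw":0},{"tx":0,"ty":0.3,"tz":0,"wx":0,"wy":0,"wz":1,"claw":0},{"tx":0,"ty":0.2,"tz":0,"wx":0,"wy":0,"wz":1,"claw":0},{"tx":0,"ty":0.1,"tz":0,"wx":0,"wy":0,"wz":1,"claw":0},{"tx":0,"ty":0.02,"tz":0,"wx":0,"wy":0,"wz":1,"claw":0},{"tx":0,"ty":0,"tz":0,"wx":0,"wy":0,"wz":0.8,"claw":0},{"tx":0,"ty":0,"tz":0,"wx":0,"wy":0,"wz":0,"claw":0}]'; python3 d.py 540.3 281.3 172 2.828; python3 -c "
from h import *
s=snap('wrist','w1.png')
from fit import run
run(s,['stone','block','up','low'])"
```

```text
clock: 3.45
position: [540.5, 279.2, 222.2]
tcp_rot: [-3.141, -0.0, 2.824]
ft_force: [0.9, -0.2, -0.5]
finger_gap: 87.9
t 3.45 pos [540.5 279.2 222.2] rot [-3.141 -0.     2.824] gap 87.9 F [ 0.9 -0.2 -0.5] q [ 0.03  0.5  -0.83  1.68  0.4   1.15  0.34]
units t [-0.005  0.051 -1.254] w [ 0.007 -0.009  0.046]
stone ([np.float64(537.3), np.float64(280.4), np.float64(-0.315)], np.float64(124.0), 2521)
block ([np.float64(533.2), np.float64(280.8), np.float64(2.873)], np.float64(134.0), 2431)
up ([np.float64(537.3), np.float64(284.5), np.float64(1.275)], np.float64(111.6), 2090)
low ([np.float64(540.5), np.float64(283.7), np.float64(-0.238)], np.float64(685.4), 1262)
```

View pics/w1.png

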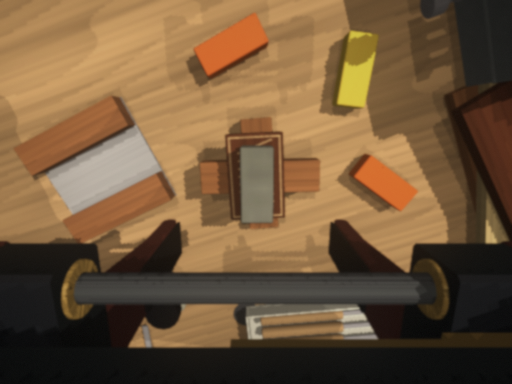

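```bash
python3 -m pendant '[{"tx":-0.02,"ty":0.04,"tz":-0.5,"wx":0,"wy":0,"wz":0.05,"claw":0},{"tx":0,"ty":0,"tz":-0.8,"wx":0,"wy":0,"wz":0,"claw":0},{"tx":0,"ty":0,"tz":-0.8,"wx":0,"wy":0,"wz":0,"claw":0},{"tx":0,"ty":0,"tz":-0.6,"wx":0,"wy":0,"wz":0,"claw":0},{"tx":0,"ty":0,"tz":-0.4,"wx":0,"wy":0,"wz":0,"claw":0},{"tx":0,"ty":0,"tz":-0.3,"wx":0,"wy":0,"wz":0,"claw":0},{"tx":0,"ty":0,"tz":-0.2,"wx":0,"wy":0,"wz":0,"claw":0},{"tx":0,"ty":0,"tz":-0.1,"wx":0,"wy":0,"wz":0,"claw":0},{"tx":0,"ty":0,"tz":0,"wx":0,"wy":0,"wz":0,"claw":0}]'; python3 d.py 539.5 281 73 2.828
```

```text
clock: 4.4
position: [539.6, 281.7, 74.8]
tcp_rot: [3.141, 0.0, 2.828]
ft_force: [-1.0, -0.3, 0.2]
finger_gap: 88.0
t 4.4 pos [539.6 281.7  74.8] rot [3.141 0.    2.828] gap 88.0 F [-1.  -0.3  0.2] q [-0.05  0.66 -0.74  1.8   0.55  0.9   0.22]
units t [-0.003 -0.018 -0.046] w [-0.002  0.004  0.005]
```

```bash
python3 -m pendant '[{"tx":0,"ty":-0.01,"tz":-0.04,"wx":0,"wy":0,"wz":0,"claw":0},{"tx":0,"ty":0,"tz":0,"wx":0,"wy":0,"wz":0,"claw":1},{"tx":0,"ty":0,"tz":0,"wx":0,"wy":0,"wz":0,"claw":1},{"tx":0,"ty":0,"tz":0,"wx":0,"wy":0,"wz":0,"claw":1},{"tx":0,"ty":0,"tz":0,"wx":0,"wy":0,"wz":0,"claw":1},{"tx":0,"ty":0,"tz":0,"wx":0,"wy":0,"wz":0,"claw":1},{"tx":0,"ty":0,"tz":0,"wx":0,"wy":0,"wz":0,"claw":1},{"tx":0,"ty":0,"tz":0,"wx":0,"wy":0,"wz":0,"claw":1}]'; python3 d.py 539.5 281 73 2.828
```

```text
clock: 5.2
position: [539.4, 281.2, 73.1]
tcp_rot: [3.142, -0.0, 2.828]
ft_force: [0.7, -0.1, 0.2]
finger_gap: 35.3
t 5.2 pos [539.4 281.2  73.1] rot [ 3.142 -0.     2.828] gap 35.3 F [ 0.7 -0.1  0.2] q [-0.05  0.66 -0.74  1.8   0.55  0.9   0.22]
units t [ 0.002 -0.006 -0.002] w [-0.001 -0.     0.003]
```

```bash
python3 -m pendant '[{"tx":0,"ty":0,"tz":0,"wx":0,"wy":0,"wz":0,"claw":1},{"tx":0,"ty":0,"tz":0,"wx":0,"wy":0,"wz":0,"claw":1},{"tx":0,"ty":0,"tz":0.1,"wx":0,"wy":0,"wz":0,"claw":1},{"tx":0,"ty":0,"tz":0.2,"wx":0,"wy":0,"wz":0,"claw":1},{"tx":0,"ty":0,"tz":0.4,"wx":0,"wy":0,"wz":0,"claw":1},{"tx":0,"ty":0,"tz":0.6,"wx":0,"wy":0,"wz":0,"claw":1},{"tx":0,"ty":0,"tz":0.6,"wx":0,"wy":0,"wz":0,"claw":1},{"tx":0,"ty":0,"tz":0.3,"wx":0,"wy":0,"wz":0,"claw":1},{"tx":0,"ty":0,"tz":0,"wx":0,"wy":0,"wz":0,"claw":1}]'; python3 d.py 478 -338 160 3.388; python3 -c "
from h import *
s=snap('wrist','w2.png'); s=snap('scene','s2.png')"
```

```text
clock: 6.1
position: [540.5, 282.1, 163.6]
tcp_rot: [3.139, 0.003, 2.828]
ft_force: [0.1, -0.6, -2.3]
finger_gap: 33.6
t 6.1 pos [540.5 282.1 163.6] rot [3.139e+00 3.000e-03 2.828e+00] gap 33.6 F [ 0.1 -0.6 -2.3] q [ 0.    0.55 -0.8   1.74  0.45  1.04  0.3 ]
units t [ -1.562 -15.502  -0.09 ] w [-0.035  0.038  7.005]
```

View pics/w2.png

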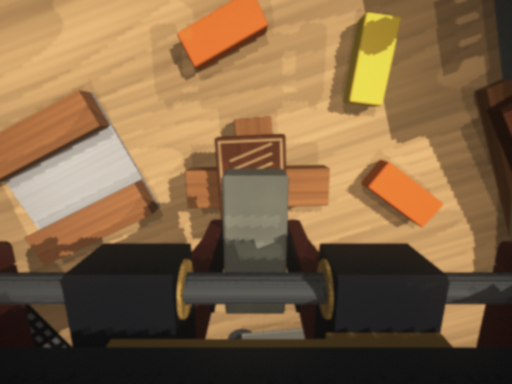

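View pics/s2.png

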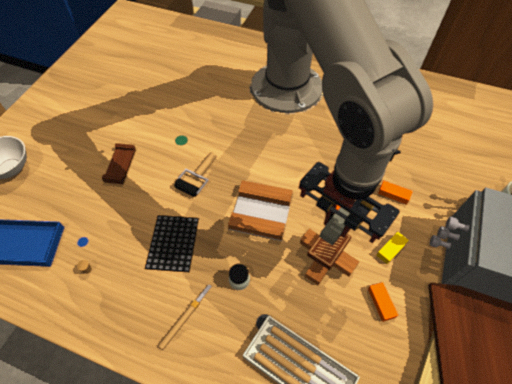

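```bash
python3 -m pendant '[{"tx":0,"ty":-0.3,"tz":0,"wx":0,"wy":0,"wz":0.4,"claw":1},{"tx":-0.1,"ty":-0.6,"tz":0,"wx":0,"wy":0,"wz":0.4,"claw":1},{"tx":-0.1,"ty":-0.95,"tz":0,"wx":0,"wy":0,"wz":0.4,"claw":1},{"tx":-0.1,"ty":-0.95,"tz":0,"wx":0,"wy":0,"wz":0.4,"claw":1},{"tx":-0.1,"ty":-0.95,"tz":0,"wx":0,"wy":0,"wz":0.4,"claw":1},{"tx":-0.1,"ty":-0.95,"tz":0,"wx":0,"wy":0,"wz":0.4,"claw":1},{"tx":-0.1,"ty":-0.95,"tz":0,"wx":0,"wy":0,"wz":0.4,"claw":1},{"tx":-0.1,"ty":-0.95,"tz":0,"wx":0,"wy":0,"wz":0.4,"claw":1},{"tx":-0.1,"ty":-0.95,"tz":0,"wx":0,"wy":0,"wz":0.4,"claw":1},{"tx":-0.1,"ty":-0.95,"tz":0,"wx":0,"wy":0,"wz":0.4,"claw":1},{"tx":-0.1,"ty":-0.95,"tz":0,"wx":0,"wy":0,"wz":0.4,"claw":1},{"tx":-0.1,"ty":-0.95,"tz":0,"wx":0,"wy":0,"wz":0.4,"claw":1},{"tx":-0.1,"ty":-0.95,"tz":0,"wx":0,"wy":0,"wz":0.4,"claw":1},{"tx":-0.1,"ty":-0.95,"tz":0,"wx":0,"wy":0,"wz":0.4,"claw":1},{"tx":-0.1,"ty":-0.95,"tz":0,"wx":0,"wy":0,"wz":0.4,"claw":1},{"tx":-0.1,"ty":-0.95,"tz":0,"wx":0,"wy":0,"wz":0.4,"claw":1},{"tx":-0.1,"ty":-0.7,"tz":0,"wx":0,"wy":0,"wz":0.4,"claw":1},{"tx":0,"ty":-0.4,"tz":0,"wx":0,"wy":0,"wz":0.2,"claw":1},{"tx":0,"ty":-0.2,"tz":0,"wx":0,"wy":0,"wz":0,"claw":1},{"tx":0,"ty":0,"tz":0,"wx":0,"wy":0,"wz":0,"claw":1}]'; python3 d.py 478 -338 120 3.388; python3 -c "
from h import *
s=snap('wrist','w3.png'); 
from fit import *
z=cloud(s)[...,2];
P=rays(s,22)
lab=layer(z,16.5,28); lab[250:]=-1
print(fit(s,22,[(-54,0,10,56),(54,0,10,56)],lab,(478,-338,.247)))
lab=layer(z,6,40); lab[250:]=-1
print(fit(s,12,[(0,0,98,56)],lab,(478,-338,.247)))
"
```

```text
clock: 8.2
position: [474.8, -339.3, 160.0]
tcp_rot: [3.14, -0.001, -2.897]
ft_force: [-0.2, 0.6, -1.9]
finger_gap: 34.0
t 8.2 pos [ 474.8 -339.3  160. ] rot [ 3.140e+00 -1.000e-03 -2.897e+00] gap 34.0 F [-0.2  0.6 -1.9] q [ 1.15  0.54 -0.86  1.8   0.47  1.03  1.93]
units t [ 0.081  0.032 -1.   ] w [-0.015 -0.015  0.027]
([np.float64(474.8), np.float64(-341.9), np.float64(0.248)], np.float64(142.9), 779)
([np.float64(463.5), np.float64(-344.7), np.float64(0.248)], np.float64(77.7), 2199)
```

View pics/w3.png

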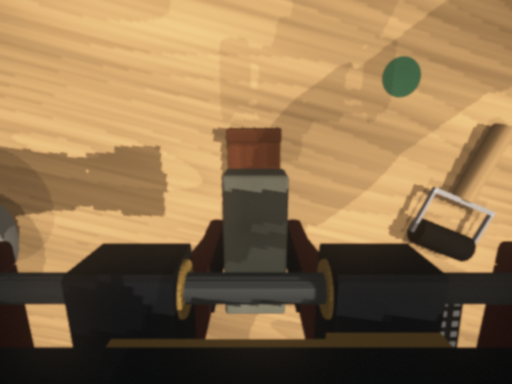

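```bash
python3 -m pendant '[{"tx":0.045,"ty":0.01,"tz":-0.4,"wx":0,"wy":0,"wz":0.03,"claw":1},{"tx":0,"ty":0,"tz":-0.7,"wx":0,"wy":0,"wz":0,"claw":1},{"tx":0,"ty":0,"tz":-0.7,"wx":0,"wy":0,"wz":0,"claw":1},{"tx":0,"ty":0,"tz":-0.7,"wx":0,"wy":0,"wz":0,"claw":1},{"tx":0,"ty":0,"tz":-0.4,"wx":0,"wy":0,"wz":0,"claw":1},{"tx":0,"ty":0,"tz":-0.3,"wx":0,"wy":0,"wz":0,"claw":1},{"tx":0,"ty":0,"tz":-0.2,"wx":0,"wy":0,"wz":0,"claw":1},{"tx":0,"ty":0,"tz":0,"wx":0,"wy":0,"wz":0,"claw":1},{"tx":0,"ty":0,"tz":0,"wx":0,"wy":0,"wz":0,"claw":1}]'; python3 d.py 476.6 -338.9 17 3.388
```

```text
clock: 9.15
position: [477.8, -338.5, 25.8]
tcp_rot: [-3.141, 0.001, -2.893]
ft_force: [-0.1, -0.2, -1.6]
finger_gap: 33.8
t 9.15 pos [ 477.8 -338.5   25.8] rot [-3.141e+00  1.000e-03 -2.893e+00] gap 33.8 F [-0.1 -0.2 -1.6] q [ 1.05  0.7  -0.74  1.88  0.64  0.81  1.8 ]
units t [-0.031 -0.009 -0.219] w [ 0.007  0.012 -0.029]
```

```bash
python3 -m pendant '[{"tx":-0.03,"ty":-0.01,"tz":-0.1,"wx":0,"wy":0,"wz":0,"claw":1},{"tx":0,"ty":0,"tz":-0.05,"wx":0,"wy":0,"wz":0,"claw":1},{"tx":0,"ty":0,"tz":-0.03,"wx":0,"wy":0,"wz":0,"claw":1},{"tx":0,"ty":0,"tz":0,"wx":0,"wy":0,"wz":0,"claw":1}]'; python3 -m pendant '[{"tx":0,"ty":0,"tz":-0.02,"wx":0,"wy":0,"wz":0,"claw":1},{"tx":0,"ty":0,"tz":-0.02,"wx":0,"wy":0,"wz":0,"claw":1}]';python3 d.py 476.6 -338.9 17 3.388
```

```text
clock: 9.55
position: [475.9, -338.9, 17.8]
tcp_rot: [3.142, -0.0, -2.893]
ft_force: [-0.6, 0.0, -1.6]
finger_gap: 33.7
clock: 9.75
position: [476.2, -338.9, 17.0]
tcp_rot: [-3.141, -0.0, -2.893]
ft_force: [-4.6, 1.1, 12.8]
finger_gap: 33.8
t 9.75 pos [ 476.2 -338.9   17. ] rot [-3.141 -0.    -2.893] gap 33.8 F [-4.6  1.1 12.8] q [ 1.05  0.72 -0.73  1.88  0.65  0.8   1.79]
units t [ 0.011 -0.001 -0.   ] w [ 0.007 -0.002 -0.027]
```

```bash
python3 -m pendant '[{"tx":0,"ty":0,"tz":0.015,"wx":0,"wy":0,"wz":0,"claw":1},{"tx":0,"ty":0,"tz":0,"wx":0,"wy":0,"wz":0,"claw":0.4},{"tx":0,"ty":0,"tz":0,"wx":0,"wy":0,"wz":0,"claw":0.2},{"tx":0,"ty":0,"tz":0,"wx":0,"wy":0,"wz":0,"claw":0},{"tx":0,"ty":0,"tz":0,"wx":0,"wy":0,"wz":0,"claw":0},{"tx":0,"ty":0,"tz":0.3,"wx":0,"wy":0,"wz":0,"claw":0},{"tx":0,"ty":0,"tz":0.7,"wx":0,"wy":0,"wz":0,"claw":0},{"tx":0,"ty":0,"tz":0.9,"wx":0,"wy":0,"wz":0,"claw":0},{"tx":0,"ty":0,"tz":0.9,"wx":0,"wy":0,"wz":0,"claw":0},{"tx":0,"ty":0,"tz":0.9,"wx":0,"wy":0,"wz":0,"claw":0},{"tx":0,"ty":0,"tz":0.9,"wx":0,"wy":0,"wz":0,"claw":0},{"tx":0,"ty":0,"tz":0.5,"wx":0,"wy":0,"wz":0,"claw":0},{"tx":0,"ty":0,"tz":0,"wx":0,"wy":0,"wz":0,"claw":0}]'; python3 d.py 535.5 282 200 2.874;python3 -c "
from h import *
s=snap('wrist','w4.png'); s=snap('scene','s4.png');c=cv2.cvtColor(s['img'][120:210,70:160],cv2.COLOR_RGB2BGR)
cv2.imwrite('pics/s4c.png',cv2.resize(c,None,fx=6,fy=6,interpolation=cv2.INTER_CUBIC))
from fit import *
s=dict(np.load('/tmp/wrist.npz'))
z=cloud(s)[...,2];
lab=layer(z,29,60); lab[250:]=-1
print('stone',fit(s,36,[(0,0,80,34)],lab,(476,-338,.247)))
lab=layer(z,17.5,29); lab[250:]=-1
print(fit(s,22,[(-54,0,10,56),(54,0,10,56)],lab,(478,-338,.247)))
"
```

```text
clock: 11.05
position: [477.9, -339.2, 224.9]
tcp_rot: [-3.137, 0.004, -2.893]
ft_force: [-0.0, 0.1, -0.4]
finger_gap: 88.0
t 11.05 pos [ 477.9 -339.2  224.9] rot [-3.137  0.004 -2.893] gap 88.0 F [-0.   0.1 -0.4] q [ 1.19  0.47 -0.9   1.73  0.4   1.13  1.98]
units t [ 1.441 15.53  -0.623] w [ 0.062  0.049 -6.454]
stone ([np.float64(474.7), np.float64(-340.6), np.float64(0.252)], np.float64(88.0), 1794)
([np.float64(476.6), np.float64(-341.6), np.float64(0.253)], np.float64(246.9), 1034)
```

View pics/w4.png

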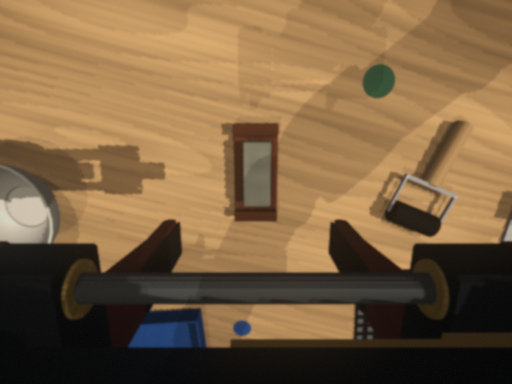

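View pics/s4c.png

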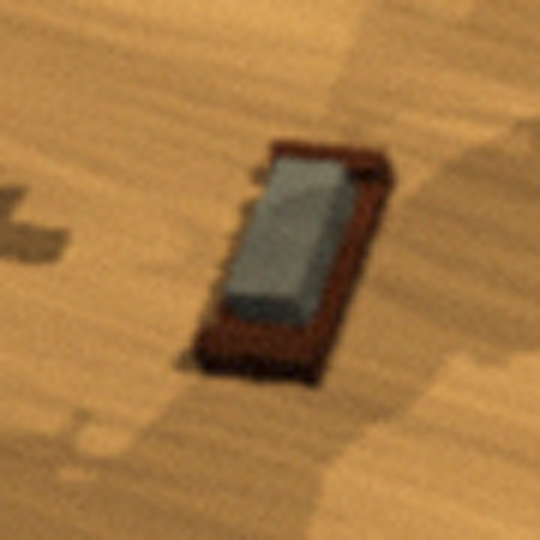

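```bash
python3 -m pendant '[{"tx":0,"ty":0.4,"tz":0,"wx":0.06,"wy":0.05,"wz":-0.3,"claw":0},{"tx":0.1,"ty":0.7,"tz":0,"wx":0,"wy":0,"wz":-0.4,"claw":0},{"tx":0.1,"ty":1,"tz":0,"wx":0,"wy":0,"wz":-0.4,"claw":0},{"tx":0.1,"ty":1,"tz":0,"wx":0,"wy":0,"wz":-0.4,"claw":0},{"tx":0.1,"ty":1,"tz":0,"wx":0,"wy":0,"wz":-0.4,"claw":0},{"tx":0.1,"ty":1,"tz":0,"wx":0,"wy":0,"wz":-0.4,"claw":0},{"tx":0.1,"ty":1,"tz":0,"wx":0,"wy":0,"wz":-0.4,"claw":0},{"tx":0.1,"ty":1,"tz":0,"wx":0,"wy":0,"wz":-0.4,"claw":0},{"tx":0.1,"ty":1,"tz":0,"wx":0,"wy":0,"wz":-0.4,"claw":0},{"tx":0.1,"ty":1,"tz":0,"wx":0,"wy":0,"wz":-0.4,"claw":0},{"tx":0.1,"ty":1,"tz":0,"wx":0,"wy":0,"wz":-0.4,"claw":0},{"tx":0.1,"ty":1,"tz":0,"wx":0,"wy":0,"wz":-0.4,"claw":0},{"tx":0.1,"ty":1,"tz":0,"wx":0,"wy":0,"wz":-0.4,"claw":0},{"tx":0.1,"ty":1,"tz":0,"wx":0,"wy":0,"wz":-0.4,"claw":0},{"tx":0.1,"ty":1,"tz":0,"wx":0,"wy":0,"wz":-0.4,"claw":0},{"tx":0.04,"ty":1,"tz":0,"wx":0,"wy":0,"wz":-0.4,"claw":0},{"tx":0,"ty":0.3,"tz":0,"wx":0,"wy":0,"wz":-0.15,"claw":0},{"tx":0,"ty":0.13,"tz":0,"wx":0,"wy":0,"wz":0,"claw":0},{"tx":0,"ty":0,"tz":0,"wx":0,"wy":0,"wz":0,"claw":0}]'; python3 d.py 535.5 282 53 2.874;python3 -c "
from h import *
s=snap('wrist','w5.png'); t=snap('top','t5.png'); 
from fit import *
run(s,['block','up','low'])
print(env.state()['position'])
z=cloud(t)[...,2];
print('top stone',fit(t,36,[(0,0,80,34)],layer(z,29,60),(476,-338,.247)))
print('top holder',fit(t,22,[(-54,0,10,56),(54,0,10,56)],layer(z,17,29),(476,-338,.247)))
"
```

```text
clock: 13.05
position: [533.3, 281.6, 219.8]
tcp_rot: [3.138, -0.004, 2.875]
ft_force: [1.0, -0.2, -0.2]
finger_gap: 88.0
t 13.05 pos [533.3 281.6 219.8] rot [ 3.138 -0.004  2.875] gap 88.0 F [ 1.  -0.2 -0.2] q [ 0.06  0.51 -0.89  1.69  0.42  1.15  0.36]
units t [ 0.056  0.01  -4.17 ] w [-0.061 -0.034 -0.01 ]
block ([np.float64(533.4), np.float64(280.8), np.float64(2.873)], np.float64(148.1), 4825)
up ([np.float64(537.2), np.float64(284.4), np.float64(1.274)], np.float64(156.6), 2150)
low ([np.float64(540.5), np.float64(283.9), np.float64(-0.233)], np.float64(689.6), 1329)
[533.95649376 280.29270267 220.18587426]
top stone ([np.float64(477.9), np.float64(-337.3), np.float64(0.251)], np.float64(21.1), 333)
top holder ([np.float64(479.8), np.float64(-338.4), np.float64(0.254)], np.float64(86.8), 225)
```

View pics/w5.png

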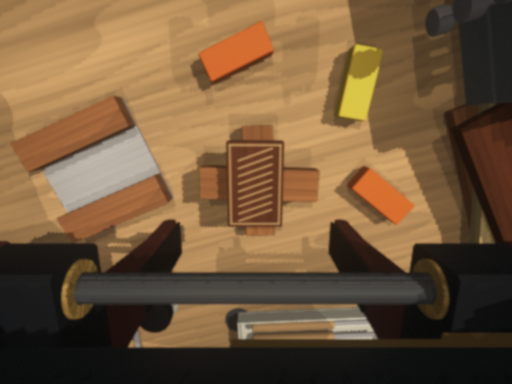

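View pics/t5.png

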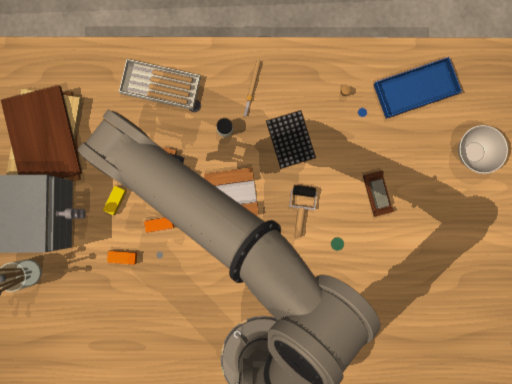

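```bash
python3 -m pendant '[{"tx":0.05,"ty":0,"tz":-0.5,"wx":-0.06,"wy":-0.03,"wz":0,"claw":0},{"tx":0,"ty":0,"tz":-0.8,"wx":0,"wy":0,"wz":0,"claw":0},{"tx":0,"ty":0,"tz":-0.8,"wx":0,"wy":0,"wz":0,"claw":0},{"tx":0,"ty":0,"tz":-0.8,"wx":0,"wy":0,"wz":0,"claw":0},{"tx":0,"ty":0,"tz":-0.5,"wx":0,"wy":0,"wz":0,"claw":0},{"tx":0,"ty":0,"tz":-0.3,"wx":0,"wy":0,"wz":0,"claw":0},{"tx":0,"ty":0,"tz":-0.2,"wx":0,"wy":0,"wz":0,"claw":0},{"tx":0,"ty":0,"tz":-0.1,"wx":0,"wy":0,"wz":0,"claw":0},{"tx":0,"ty":0,"tz":0,"wx":0,"wy":0,"wz":0,"claw":0},{"tx":0,"ty":0,"tz":0,"wx":0,"wy":0,"wz":0,"claw":0}]'; python3 d.py 535.6 281 52 2.874
```

```text
clock: 14.15
position: [536.2, 282.7, 61.8]
tcp_rot: [3.139, 0.002, 2.874]
ft_force: [1.0, 0.2, 0.8]
finger_gap: 88.0
t 14.15 pos [536.2 282.7  61.8] rot [3.139e+00 2.000e-03 2.874e+00] gap 88.0 F [1.  0.2 0.8] q [-0.03  0.68 -0.77  1.81  0.6   0.89  0.22]
units t [-0.014 -0.043 -0.244] w [-0.025  0.031 -0.001]
```

```bash
python3 -m pendant '[{"tx":-0.01,"ty":-0.04,"tz":-0.12,"wx":0,"wy":0,"wz":0,"claw":0},{"tx":0,"ty":0,"tz":-0.1,"wx":0,"wy":0,"wz":0,"claw":0},{"tx":0,"ty":0,"tz":-0.02,"wx":0,"wy":0,"wz":0,"claw":0.2},{"tx":0,"ty":0,"tz":0,"wx":0,"wy":0,"wz":0,"claw":1},{"tx":0,"ty":0,"tz":0,"wx":0,"wy":0,"wz":0,"claw":1},{"tx":0,"ty":0,"tz":0,"wx":0,"wy":0,"wz":0,"claw":1},{"tx":0,"ty":0,"tz":0,"wx":0,"wy":0,"wz":0,"claw":1},{"tx":0,"ty":0,"tz":0,"wx":0,"wy":0,"wz":0,"claw":1}]'; python3 d.py 640 -86 52 3.437
```

```text
clock: 14.95
position: [535.3, 281.0, 51.4]
tcp_rot: [3.14, 0.001, 2.874]
ft_force: [-0.5, 0.5, 0.8]
finger_gap: 61.8
t 14.95 pos [535.3 281.   51.4] rot [3.140e+00 1.000e-03 2.874e+00] gap 61.8 F [-0.5  0.5  0.8] q [-0.03  0.7  -0.76  1.82  0.61  0.87  0.22]
units t [ 2.618 -9.175  0.015] w [-0.025  0.012  7.034]
```

```bash
python3 -m pendant '[{"tx":0,"ty":0,"tz":0.1,"wx":0,"wy":0,"wz":0,"claw":1},{"tx":0,"ty":0,"tz":0.3,"wx":0,"wy":0,"wz":0,"claw":1},{"tx":0,"ty":0,"tz":0.6,"wx":0,"wy":0,"wz":0,"claw":1},{"tx":0,"ty":0,"tz":0.7,"wx":0,"wy":0,"wz":0,"claw":1},{"tx":0,"ty":-0.1,"tz":0.6,"wx":0,"wy":0,"wz":0.3,"claw":1},{"tx":0.1,"ty":-0.4,"tz":0.2,"wx":0,"wy":0,"wz":0.5,"claw":1},{"tx":0.2,"ty":-0.7,"tz":0,"wx":0,"wy":0,"wz":0.6,"claw":1},{"tx":0.3,"ty":-0.9,"tz":0,"wx":0,"wy":0,"wz":0.6,"claw":1},{"tx":0.3,"ty":-0.9,"tz":0,"wx":0,"wy":0,"wz":0.6,"claw":1},{"tx":0.3,"ty":-0.9,"tz":0,"wx":0,"wy":0,"wz":0.6,"claw":1},{"tx":0.3,"ty":-0.9,"tz":0,"wx":0,"wy":0,"wz":0.6,"claw":1},{"tx":0.3,"ty":-0.9,"tz":0,"wx":0,"wy":0,"wz":0.6,"claw":1},{"tx":0.3,"ty":-0.9,"tz":0,"wx":0,"wy":0,"wz":0.6,"claw":1},{"tx":0.3,"ty":-0.9,"tz":0,"wx":0,"wy":0,"wz":0.6,"claw":1},{"tx":0.2,"ty":-0.8,"tz":0,"wx":0,"wy":0,"wz":0.6,"claw":1},{"tx":0,"ty":-0.5,"tz":0,"wx":0,"wy":0,"wz":0.6,"claw":1},{"tx":0,"ty":-0.3,"tz":0,"wx":0,"wy":0,"wz":0.2,"claw":1},{"tx":0,"ty":-0.1,"tz":0,"wx":0,"wy":0,"wz":0,"claw":1},{"tx":0,"ty":0,"tz":0,"wx":0,"wy":0,"wz":0,"claw":1}]'; python3 d.py 640 -86 8 3.437;python3 -c "
from h import *
s=snap('wrist','w6.png'); t=snap('scene','s6.png'); print(env.state()['position'])
from fit import *
g=cv2.morphologyEx((s['img'].max(-1)<75).astype(np.uint8),cv2.MORPH_CLOSE,np.ones((9,9))).astype(int)
z=cloud(s)[...,2]; g[z>20]=-1; g[230:]=-1
print('mat',fit(s,3,[(0,0,150,110)],g,(640,-86,.295)))
"
```

```text
clock: 16.85
position: [639.2, -87.6, 151.8]
tcp_rot: [3.14, 0.001, -2.85]
ft_force: [-0.1, 0.3, -1.2]
finger_gap: 61.8
t 16.85 pos [639.2 -87.6 151.8] rot [ 3.14e+00  1.00e-03 -2.85e+00] gap 61.8 F [-0.1  0.3 -1.2] q [ 0.67  0.68 -0.93  1.65  0.59  1.12  1.44]
units t [ 0.019  0.039 -3.596] w [-0.022  0.008  0.053]
[639.1983921  -85.97916139 151.83180449]
mat ([np.float64(640.3), np.float64(-85.4), np.float64(0.309)], np.float64(363.9), 3655)
```

View pics/w6.png

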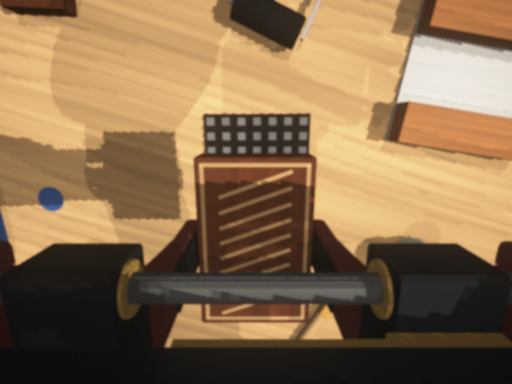

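View pics/s6.png

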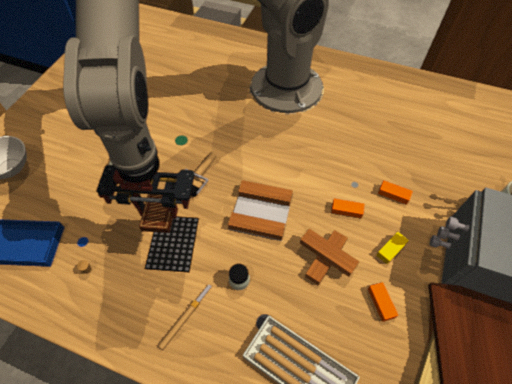

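```bash
python3 -m pendant '[{"tx":0.02,"ty":0.01,"tz":-0.4,"wx":0,"wy":0,"wz":0.05,"claw":1},{"tx":0,"ty":0,"tz":-0.7,"wx":0,"wy":0,"wz":0,"claw":1},{"tx":0,"ty":0,"tz":-0.7,"wx":0,"wy":0,"wz":0,"claw":1},{"tx":0,"ty":0,"tz":-0.7,"wx":0,"wy":0,"wz":0,"claw":1},{"tx":0,"ty":0,"tz":-0.4,"wx":0,"wy":0,"wz":0,"claw":1},{"tx":0,"ty":0,"tz":-0.3,"wx":0,"wy":0,"wz":0,"claw":1},{"tx":0,"ty":0,"tz":-0.2,"wx":0,"wy":0,"wz":0,"claw":1},{"tx":0,"ty":0,"tz":0,"wx":0,"wy":0,"wz":0,"claw":1},{"tx":0,"ty":0,"tz":0,"wx":0,"wy":0,"wz":0,"claw":1}]'; python3 d.py 640 -86.3 6.5 3.437
```

```text
clock: 17.85
position: [640.7, -86.6, 16.1]
tcp_rot: [3.14, 0.002, -2.845]
ft_force: [0.1, 0.2, -0.0]
finger_gap: 62.0
t 17.85 pos [640.7 -86.6  16.1] rot [ 3.140e+00  2.000e-03 -2.845e+00] gap 62.0 F [ 0.1  0.2 -0. ] q [ 0.6   0.83 -0.82  1.72  0.74  0.92  1.34]
units t [-0.016  0.008 -0.239] w [-0.023  0.019 -0.015]
```

```bash
python3 -m pendant '[{"tx":-0.02,"ty":0.01,"tz":-0.1,"wx":0,"wy":0,"wz":0,"claw":1},{"tx":0,"ty":0,"tz":-0.08,"wx":0,"wy":0,"wz":0,"claw":1},{"tx":0,"ty":0,"tz":-0.03,"wx":0,"wy":0,"wz":0,"claw":1},{"tx":0,"ty":0,"tz":0,"wx":0,"wy":0,"wz":0,"claw":1}]'; python3 -m pendant '[{"tx":0,"ty":0,"tz":-0.02,"wx":0,"wy":0,"wz":0,"claw":1},{"tx":0,"ty":0,"tz":-0.02,"wx":0,"wy":0,"wz":0,"claw":1}]';python3 d.py 640 -86.3 6.5 3.437
```

```text
clock: 18.25
position: [639.1, -86.5, 6.8]
tcp_rot: [3.14, 0.001, -2.845]
ft_force: [-0.6, -0.6, -1.0]
finger_gap: 61.6
clock: 18.45
position: [639.4, -86.5, 6.4]
tcp_rot: [3.141, 0.001, -2.845]
ft_force: [-4.7, -1.4, 14.2]
finger_gap: 61.8
t 18.45 pos [639.4 -86.5   6.4] rot [ 3.141e+00  1.000e-03 -2.845e+00] gap 61.8 F [-4.7 -1.4 14.2] q [ 0.59  0.84 -0.81  1.73  0.75  0.91  1.33]
units t [0.016 0.004 0.004] w [-0.012  0.005 -0.014]
```

```bash
python3 -m pendant '[{"tx":0,"ty":0,"tz":0.02,"wx":0,"wy":0,"wz":0,"claw":1},{"tx":0,"ty":0,"tz":0,"wx":0,"wy":0,"wz":0,"claw":0.2},{"tx":0,"ty":0,"tz":0,"wx":0,"wy":0,"wz":0,"claw":0},{"tx":0,"ty":0,"tz":0,"wx":0,"wy":0,"wz":0,"claw":0},{"tx":0,"ty":0,"tz":0.3,"wx":0,"wy":0,"wz":0,"claw":0},{"tx":0,"ty":0,"tz":0.8,"wx":0,"wy":0,"wz":0,"claw":0},{"tx":0,"ty":0,"tz":1,"wx":0,"wy":0,"wz":0,"claw":0},{"tx":0,"ty":0,"tz":1,"wx":0,"wy":0,"wz":0,"claw":0},{"tx":0,"ty":0,"tz":1,"wx":0,"wy":0,"wz":0,"claw":0},{"tx":0,"ty":0,"tz":0.7,"wx":0,"wy":0,"wz":0,"claw":0},{"tx":0,"ty":0,"tz":0.2,"wx":0,"wy":0,"wz":0,"claw":0},{"tx":0,"ty":0,"tz":0,"wx":0,"wy":0,"wz":0,"claw":0}]'; python3 d.py 539.9 284.3 200 -1.865;python3 -c "
from h import *
s=snap('wrist','w7.png')
from fit import *
z=cloud(s)[...,2];
lab=layer(z,14,40);lab[250:]=-1
print('block',fit(s,23,[(0,0,96,62)],lab,(640,-86,.295)))
g=cv2.morphologyEx((s['img'].max(-1)<75).astype(np.uint8),cv2.MORPH_CLOSE,np.ones((9,9))).astype(int)
g[z>15]=-1; g[240:]=-1
print('mat',fit(s,3,[(0,0,150,110)],g,(640,-86,.295)))
"
```

```text
clock: 19.65
position: [639.8, -86.3, 207.6]
tcp_rot: [3.141, 0.003, -2.845]
ft_force: [-0.1, -0.6, -0.9]
finger_gap: 87.6
t 19.65 pos [639.8 -86.3 207.6] rot [ 3.141e+00  3.000e-03 -2.845e+00] gap 87.6 F [-0.1 -0.6 -0.9] q [ 0.69  0.62 -0.96  1.6   0.54  1.2   1.48]
units t [-2.498  9.264 -0.19 ] w [-0.031  0.025 12.25 ]
block ([np.float64(637.5), np.float64(-88.3), np.float64(0.297)], np.float64(123.9), 4024)
mat ([np.float64(638.5), np.float64(-87.0), np.float64(0.293)], np.float64(387.9), 5542)
```

View pics/w7.png

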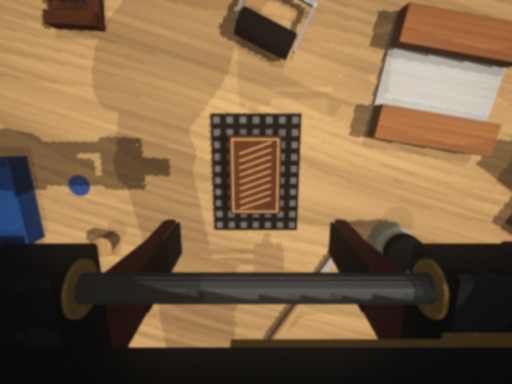

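```bash
python3 -m pendant '[{"tx":0,"ty":0.4,"tz":0,"wx":0,"wy":0,"wz":0.6,"claw":0},{"tx":-0.1,"ty":0.7,"tz":0,"wx":0,"wy":0,"wz":1,"claw":0},{"tx":-0.3,"ty":0.9,"tz":0,"wx":0,"wy":0,"wz":1,"claw":0},{"tx":-0.3,"ty":0.9,"tz":0,"wx":0,"wy":0,"wz":1,"claw":0},{"tx":-0.3,"ty":0.9,"tz":0,"wx":0,"wy":0,"wz":1,"claw":0},{"tx":-0.3,"ty":0.9,"tz":0,"wx":0,"wy":0,"wz":1,"claw":0},{"tx":-0.3,"ty":0.9,"tz":0,"wx":0,"wy":0,"wz":1,"claw":0},{"tx":-0.3,"ty":0.9,"tz":0,"wx":0,"wy":0,"wz":1,"claw":0},{"tx":-0.3,"ty":0.9,"tz":0,"wx":0,"wy":0,"wz":1,"claw":0},{"tx":-0.3,"ty":0.9,"tz":0,"wx":0,"wy":0,"wz":1,"claw":0},{"tx":0,"ty":0.6,"tz":0,"wx":0,"wy":0,"wz":1,"claw":0},{"tx":0,"ty":0.3,"tz":0,"wx":0,"wy":0,"wz":1,"claw":0},{"tx":0,"ty":0.06,"tz":0,"wx":0,"wy":0,"wz":0.65,"claw":0},{"tx":0,"ty":0,"tz":0,"wx":0,"wy":0,"wz":0,"claw":0},{"tx":0,"ty":0,"tz":0,"wx":0,"wy":0,"wz":0,"claw":0}]'; python3 d.py 539.9 284.3 28 -1.865;python3 -c "
from h import *
s=snap('wrist','w8.png');t=snap('top','t8.png');c=snap('scene')
from fit import *
run(s,['up','low']); run(c,['up','low'])
g=cv2.morphologyEx((t['img'].max(-1)<75).astype(np.uint8),cv2.MORPH_CLOSE,np.ones((5,5))).astype(int)
z=cloud(t)[...,2]; lab=layer(z,14,40)
g[z>14]=-1
print('top block',fit(t,23,[(0,0,96,62)],lab,(640,-86,.295)),fit(t,3,[(0,0,150,110)],g,(640,-86,.295)))
"
```

```text
clock: 21.2
position: [537.7, 285.2, 205.5]
tcp_rot: [3.139, 0.001, -1.862]
ft_force: [0.4, -0.1, 0.4]
finger_gap: 88.0
t 21.2 pos [537.7 285.2 205.5] rot [ 3.139e+00  1.000e-03 -1.862e+00] gap 88.0 F [ 0.4 -0.1  0.4] q [ 0.22  0.68 -1.19  1.68  0.66  1.25  1.73]
units t [ 0.056 -0.023 -4.437] w [-0.017 -0.034 -0.034]
up ([np.float64(538.5), np.float64(284.2), np.float64(1.275)], np.float64(163.1), 4160)
low ([np.float64(540.9), np.float64(283.3), np.float64(-0.236)], np.float64(765.4), 3295)
up ([np.float64(539.6), np.float64(285.9), np.float64(1.278)], np.float64(82.1), 1012)
low ([np.float64(542.9), np.float64(285.5), np.float64(-0.233)], np.float64(221.3), 778)
top block ([np.float64(639.8), np.float64(-85.9), np.float64(0.299)], np.float64(23.1), 703) ([np.float64(640.2), np.float64(-85.6), np.float64(0.299)], np.float64(63.4), 1103)
```

View pics/w8.png

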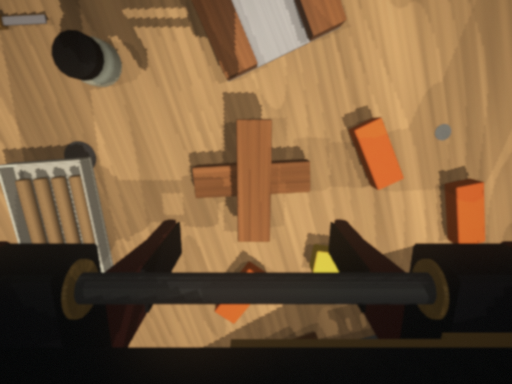

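```bash
python3 -m pendant '[{"tx":0.05,"ty":-0.02,"tz":-0.5,"wx":-0.02,"wy":-0.03,"wz":-0.03,"claw":0},{"tx":0,"ty":0,"tz":-0.8,"wx":0,"wy":0,"wz":0,"claw":0},{"tx":0,"ty":0,"tz":-0.8,"wx":0,"wy":0,"wz":0,"claw":0},{"tx":0,"ty":0,"tz":-0.8,"wx":0,"wy":0,"wz":0,"claw":0},{"tx":0,"ty":0,"tz":-0.6,"wx":0,"wy":0,"wz":0,"claw":0},{"tx":0,"ty":0,"tz":-0.4,"wx":0,"wy":0,"wz":0,"claw":0},{"tx":0,"ty":0,"tz":-0.2,"wx":0,"wy":0,"wz":0,"claw":0},{"tx":0,"ty":0,"tz":-0.1,"wx":0,"wy":0,"wz":0,"claw":0},{"tx":0,"ty":0,"tz":0,"wx":0,"wy":0,"wz":0,"claw":0},{"tx":0,"ty":0,"tz":0,"wx":0,"wy":0,"wz":0,"claw":0}]'; python3 d.py 539.7 284.4 29 -1.865
```

```text
clock: 22.35
position: [541.7, 283.7, 39.1]
tcp_rot: [-3.139, 0.001, -1.868]
ft_force: [-0.3, -0.4, 0.3]
finger_gap: 88.1
t 22.35 pos [541.7 283.7  39.1] rot [-3.139e+00  1.000e-03 -1.868e+00] gap 88.1 F [-0.3 -0.4  0.3] q [ 0.12  0.85 -1.03  1.8   0.86  1.02  1.59]
units t [-0.051  0.018 -0.251] w [-0.006  0.03   0.032]
```

```bash
python3 -m pendant '[{"tx":-0.04,"ty":0.015,"tz":-0.13,"wx":0,"wy":0.02,"wz":0.02,"claw":0},{"tx":0,"ty":0,"tz":-0.1,"wx":0,"wy":0,"wz":0,"claw":0},{"tx":0,"ty":0,"tz":-0.01,"wx":0,"wy":0,"wz":0,"claw":0.2},{"tx":0,"ty":0,"tz":0,"wx":0,"wy":0,"wz":0,"claw":1},{"tx":0,"ty":0,"tz":0,"wx":0,"wy":0,"wz":0,"claw":1},{"tx":0,"ty":0,"tz":0,"wx":0,"wy":0,"wz":0,"claw":1},{"tx":0,"ty":0,"tz":0,"wx":0,"wy":0,"wz":0,"claw":1},{"tx":0,"ty":0,"tz":0,"wx":0,"wy":0,"wz":0,"claw":1},{"tx":0,"ty":0,"tz":0,"wx":0,"wy":0,"wz":0,"claw":1},{"tx":0,"ty":0,"tz":0,"wx":0,"wy":0,"wz":0,"claw":1},{"tx":0,"ty":0,"tz":0,"wx":0,"wy":0,"wz":0,"claw":1}]'; python3 -c "
import numpy as np
a=.134
for b in (0,):
  for s in (51,-51): print(np.array([477,89.7])+s*np.array([-np.sin(a),np.cos(a)]))
"; python3 d.py 470 140 29 -3.008
```

```text
clock: 23.45
position: [539.6, 283.8, 28.5]
tcp_rot: [3.141, -0.001, -1.866]
ft_force: [0.3, -0.3, 1.5]
finger_gap: 37.8
[470.18643353 140.24280673]
[483.81356647  39.15719327]
t 23.45 pos [539.6 283.8  28.5] rot [ 3.141e+00 -1.000e-03 -1.866e+00] gap 37.8 F [ 0.3 -0.3  1.5] q [ 0.12  0.86 -1.02  1.8   0.88  1.    1.58]
units t [-1.739 -3.595  0.013] w [ 0.0000e+00 -9.0000e-03 -1.4278e+01]
```

```bash
python3 -m pendant '[{"tx":0,"ty":0,"tz":0.1,"wx":0,"wy":0,"wz":0,"claw":1},{"tx":0,"ty":0,"tz":0.3,"wx":0,"wy":0,"wz":0,"claw":1},{"tx":0,"ty":0,"tz":0.6,"wx":0,"wy":0,"wz":0,"claw":1},{"tx":0,"ty":0,"tz":0.7,"wx":0,"wy":0,"wz":0,"claw":1},{"tx":0,"ty":-0.1,"tz":0.6,"wx":0,"wy":0,"wz":-0.4,"claw":1},{"tx":-0.1,"ty":-0.3,"tz":0.3,"wx":0,"wy":0,"wz":-0.8,"claw":1},{"tx":-0.1,"ty":-0.5,"tz":0,"wx":0,"wy":0,"wz":-1,"claw":1},{"tx":-0.1,"ty":-0.5,"tz":0,"wx":0,"wy":0,"wz":-1,"claw":1},{"tx":-0.1,"ty":-0.5,"tz":0,"wx":0,"wy":0,"wz":-1,"claw":1},{"tx":-0.1,"ty":-0.5,"tz":0,"wx":0,"wy":0,"wz":-1,"claw":1},{"tx":-0.1,"ty":-0.5,"tz":0,"wx":0,"wy":0,"wz":-1,"claw":1},{"tx":-0.1,"ty":-0.5,"tz":0,"wx":0,"wy":0,"wz":-1,"claw":1},{"tx":-0.1,"ty":-0.5,"tz":0,"wx":0,"wy":0,"wz":-1,"claw":1},{"tx":-0.1,"ty":-0.5,"tz":0,"wx":0,"wy":0,"wz":-1,"claw":1},{"tx":-0.1,"ty":-0.5,"tz":0,"wx":0,"wy":0,"wz":-1,"claw":1},{"tx":-0.1,"ty":-0.5,"tz":0,"wx":0,"wy":0,"wz":-1,"claw":1},{"tx":-0.1,"ty":-0.4,"tz":0,"wx":0,"wy":0,"wz":-1,"claw":1},{"tx":-0.1,"ty":-0.2,"tz":0,"wx":0,"wy":0,"wz":-1,"claw":1},{"tx":-0.1,"ty":-0.1,"tz":0,"wx":0,"wy":0,"wz":-0.8,"claw":1},{"tx":0,"ty":0,"tz":0,"wx":0,"wy":0,"wz":-0.2,"claw":1}]'; python3 -m pendant '[{"tx":0,"ty":0,"tz":0,"wx":0,"wy":0,"wz":0,"claw":1},{"tx":0,"ty":0,"tz":0,"wx":0,"wy":0,"wz":0,"claw":1}]'
python3 d.py 483.8 39.2 32.5 -3.008;python3 -c "
from h import *
s=snap('wrist','w9.png');t=snap('top');c=snap('scene','s9.png')
from fit import *
z=cloud(s)[...,2]
lab=layer(z,16,45);lab[250:]=-1
print('pile wrist',fit(s,28,[(-51,0,38,140),(51,0,38,140)],lab,(477,90,.134)))
"
```

```text
clock: 25.45
position: [483.3, 39.3, 133.2]
tcp_rot: [-3.141, -0.0, -3.004]
ft_force: [0.1, -0.2, -0.7]
finger_gap: 38.1
clock: 25.65
position: [483.9, 40.4, 132.9]
tcp_rot: [3.141, 0.0, -3.0]
ft_force: [-0.2, 0.5, -1.3]
finger_gap: 37.6
t 25.65 pos [483.9  40.4 132.9] rot [ 3.141  0.    -3.   ] gap 37.6 F [-0.2  0.5 -1.3] q [ 0.59  0.46 -0.99  2.04  0.49  0.9   1.05]
units t [-0.003 -0.03  -2.509] w [-0.007  0.002 -0.103]
pile wrist ([np.float64(474.5), np.float64(88.6), np.float64(0.143)], np.float64(376.1), 5762)
```

View pics/w9.png

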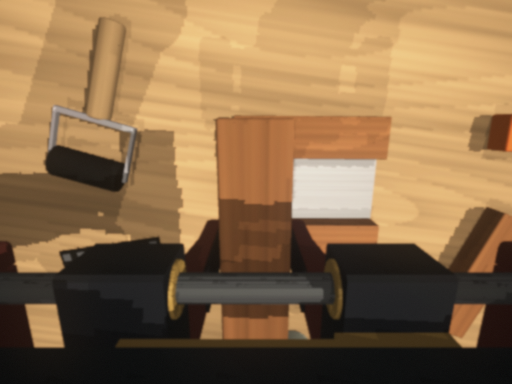

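View pics/s9.png

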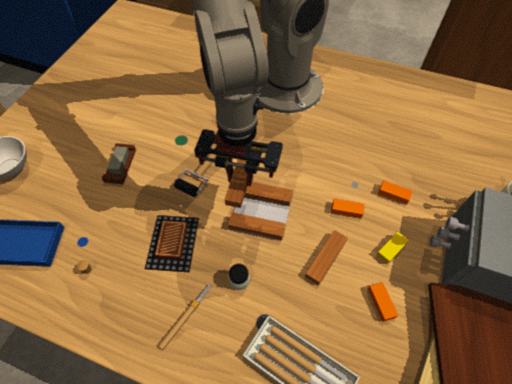

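```bash
python3 -m pendant '[{"tx":0,"ty":-0.02,"tz":-0.3,"wx":0,"wy":0,"wz":-0.08,"claw":1},{"tx":0,"ty":0,"tz":-0.5,"wx":0,"wy":0,"wz":0,"claw":1},{"tx":0,"ty":0,"tz":-0.5,"wx":0,"wy":0,"wz":0,"claw":1},{"tx":0,"ty":0,"tz":-0.5,"wx":0,"wy":0,"wz":0,"claw":1},{"tx":0,"ty":0,"tz":-0.3,"wx":0,"wy":0,"wz":0,"claw":1},{"tx":0,"ty":0,"tz":-0.15,"wx":0,"wy":0,"wz":0,"claw":1},{"tx":0,"ty":0,"tz":0,"wx":0,"wy":0,"wz":0,"claw":1},{"tx":0,"ty":0,"tz":0,"wx":0,"wy":0,"wz":0,"claw":1}]';python3 d.py 483.8 39.2 32.5 -3.006
```

```text
clock: 26.6
position: [484.0, 39.3, 42.9]
tcp_rot: [3.141, 0.0, -3.008]
ft_force: [-0.3, 1.0, 0.6]
finger_gap: 37.5
t 26.6 pos [484.   39.3  42.9] rot [ 3.141  0.    -3.008] gap 37.5 F [-0.3  1.   0.6] q [ 0.48  0.59 -0.85  2.1   0.66  0.75  0.9 ]
units t [-0.005 -0.002 -0.259] w [-0.007  0.001  0.026]
```

```bash
python3 -m pendant '[{"tx":0,"ty":0,"tz":-0.1,"wx":0,"wy":0,"wz":0,"claw":1},{"tx":0,"ty":0,"tz":-0.08,"wx":0,"wy":0,"wz":0,"claw":1},{"tx":0,"ty":0,"tz":-0.05,"wx":0,"wy":0,"wz":0,"claw":1},{"tx":0,"ty":0,"tz":0,"wx":0,"wy":0,"wz":0,"claw":1}]'; python3 -m pendant '[{"tx":0,"ty":0,"tz":-0.02,"wx":0,"wy":0,"wz":0,"claw":1},{"tx":0,"ty":0,"tz":-0.02,"wx":0,"wy":0,"wz":0,"claw":1}]';python3 d.py 483.8 39.2 32.5 -3.006
```

```text
clock: 27.0
position: [483.5, 38.9, 33.1]
tcp_rot: [3.141, -0.001, -3.008]
ft_force: [-1.0, -0.8, -0.8]
finger_gap: 37.8
clock: 27.2
position: [483.7, 39.0, 32.4]
tcp_rot: [-3.141, -0.0, -3.008]
ft_force: [-4.9, -1.7, 20.8]
finger_gap: 37.3
t 27.2 pos [483.7  39.   32.4] rot [-3.141 -0.    -3.008] gap 37.3 F [-4.9 -1.7 20.8] q [ 0.46  0.6  -0.84  2.1   0.68  0.73  0.88]
units t [0.002 0.005 0.003] w [ 0.007 -0.005  0.029]
```

Contact; release, rise, look.

```bash
python3 -m pendant '[{"tx":0,"ty":0,"tz":0.03,"wx":0,"wy":0,"wz":0,"claw":1},{"tx":0,"ty":0,"tz":0,"wx":0,"wy":0,"wz":0,"claw":0.4},{"tx":0,"ty":0,"tz":0,"wx":0,"wy":0,"wz":0,"claw":0.2},{"tx":0,"ty":0,"tz":0,"wx":0,"wy":0,"wz":0,"claw":0},{"tx":0,"ty":0,"tz":0,"wx":0,"wy":0,"wz":0,"claw":0},{"tx":0,"ty":0,"tz":0.3,"wx":0,"wy":0,"wz":0,"claw":0},{"tx":0,"ty":0,"tz":0.7,"wx":0,"wy":0,"wz":0,"claw":0},{"tx":0,"ty":0,"tz":0.9,"wx":0,"wy":0,"wz":0,"claw":0},{"tx":0,"ty":0,"tz":0.9,"wx":0,"wy":0,"wz":0,"claw":0},{"tx":0,"ty":0,"tz":0.9,"wx":0,"wy":0,"wz":0,"claw":0},{"tx":0,"ty":0,"tz":0.6,"wx":0,"wy":0,"wz":0,"claw":0},{"tx":0,"ty":0,"tz":0.3,"wx":0,"wy":0,"wz":0,"claw":0},{"tx":0,"ty":0,"tz":0,"wx":0,"wy":0,"wz":0,"claw":0}]'; python3 d.py 542 284 200 2.909;python3 -c "
from h import *
s=snap('wrist','w10.png')
from fit import *
z=cloud(s)[...,2]
lab=layer(z,16,40);lab[250:]=-1
print('pile wrist',fit(s,28,[(-51,0,38,140),(51,0,38,140)],lab,(477,90,.134)))
lab=layer(z,40,100);lab[250:]=-1
print('plank wrist',fit(s,52,[(0,0,140,38)],lab,(483,39,.134)))
"
```

```text
clock: 28.5
position: [484.4, 39.1, 218.4]
tcp_rot: [-3.141, 0.002, -3.009]
ft_force: [0.2, -0.0, -0.0]
finger_gap: 87.8
t 28.5 pos [484.4  39.1 218.4] rot [-3.141e+00  2.000e-03 -3.009e+00] gap 87.8 F [ 0.2 -0.  -0. ] q [ 0.7   0.34 -1.08  1.95  0.35  1.05  1.17]
units t [ 1.44   6.122 -0.459] w [ 0.008  0.028 -4.571]
pile wrist ([np.float64(474.6), np.float64(88.6), np.float64(0.139)], np.float64(264.0), 5125)
plank wrist ([np.float64(484.6), np.float64(37.7), np.float64(0.132)], np.float64(153.8), 3957)
```

View pics/w10.png

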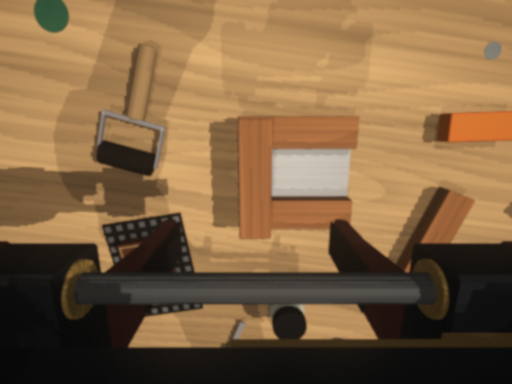

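```bash
python3 -m pendant '[{"tx":0.1,"ty":0.4,"tz":0,"wx":0,"wy":0,"wz":-0.3,"claw":0},{"tx":0.2,"ty":0.8,"tz":0,"wx":0,"wy":0,"wz":-0.5,"claw":0},{"tx":0.2,"ty":0.9,"tz":0,"wx":0,"wy":0,"wz":-0.6,"claw":0},{"tx":0.2,"ty":0.9,"tz":0,"wx":0,"wy":0,"wz":-0.6,"claw":0},{"tx":0.2,"ty":0.9,"tz":0,"wx":0,"wy":0,"wz":-0.6,"claw":0},{"tx":0.2,"ty":0.9,"tz":0,"wx":0,"wy":0,"wz":-0.6,"claw":0},{"tx":0.2,"ty":0.7,"tz":0,"wx":0,"wy":0,"wz":-0.6,"claw":0},{"tx":0.1,"ty":0.4,"tz":0,"wx":0,"wy":0,"wz":-0.5,"claw":0},{"tx":0.04,"ty":0.2,"tz":0,"wx":0,"wy":0,"wz":-0.3,"claw":0},{"tx":0,"ty":0,"tz":0,"wx":0,"wy":0,"wz":0,"claw":0},{"tx":0,"ty":0,"tz":0,"wx":0,"wy":0,"wz":0,"claw":0}]'; python3 d.py 542.5 284 5 2.909;python3 -c "
from h import *
s=snap('wrist','w11.png');t=snap('top','t11.png');c=snap('scene','s11.png')
from fit import *
for q in (s,t,c):
  z=cloud(q)[...,2]
  lab=layer(z,12,36)
  if q is s: lab[250:]=-1
  print('low',fit(q,24,[(0,0,140,38)],lab,(542,284,-.233)))
for q in (t,c):
  z=cloud(q)[...,2]
  print('pile',fit(q,28,[(-51,0,38,140),(51,0,38,140)],layer(z,16,40),(477,90,.134)))
  print('plank',fit(q,52,[(0,0,140,38)],layer(z,40,70),(483,39,.134)))
"
```

```text
clock: 29.65
position: [540.5, 282.4, 215.2]
tcp_rot: [-3.14, -0.002, 2.908]
ft_force: [-0.4, 0.4, 0.4]
finger_gap: 87.9
t 29.65 pos [540.5 282.4 215.2] rot [-3.140e+00 -2.000e-03  2.908e+00] gap 87.9 F [-0.4  0.4  0.4] q [ 0.07  0.53 -0.91  1.68  0.45  1.16  0.38]
units t [ 0.049  0.04  -5.256] w [ 0.012 -0.033  0.011]
low ([np.float64(540.5), np.float64(283.8), np.float64(-0.237)], np.float64(702.3), 4036)
low ([np.float64(543.4), np.float64(285.6), np.float64(-0.178)], np.float64(20.5), 27)
low ([np.float64(542.1), np.float64(285.7), np.float64(-0.234)], np.float64(177.8), 1034)
pile ([np.float64(473.9), np.float64(118.2), np.float64(0.129)], np.float64(12.1), 369)
plank ([np.float64(488.1), np.float64(39.7), np.float64(0.133)], np.float64(19.0), 529)
pile ([np.float64(477.0), np.float64(91.9), np.float64(0.142)], np.float64(145.0), 1289)
plank ([np.float64(486.9), np.float64(41.5), np.float64(0.137)], np.float64(46.4), 763)
```

View pics/t11.png

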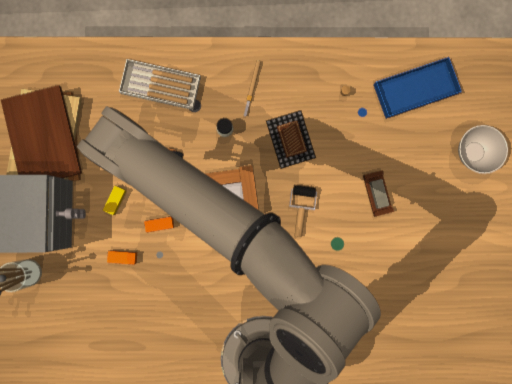

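View pics/w11.png

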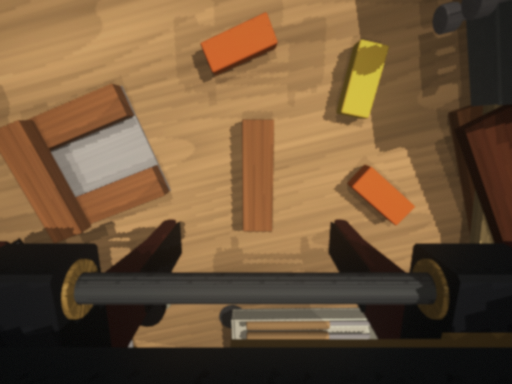

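```bash
python3 -m pendant '[{"tx":0.06,"ty":0.04,"tz":-0.5,"wx":0,"wy":-0.03,"wz":0,"claw":0},{"tx":0,"ty":0,"tz":-0.9,"wx":0,"wy":0,"wz":0,"claw":0},{"tx":0,"ty":0,"tz":-0.9,"wx":0,"wy":0,"wz":0,"claw":0},{"tx":0,"ty":0,"tz":-0.9,"wx":0,"wy":0,"wz":0,"claw":0},{"tx":0,"ty":0,"tz":-0.9,"wx":0,"wy":0,"wz":0,"claw":0},{"tx":0,"ty":0,"tz":-0.4,"wx":0,"wy":0,"wz":0,"claw":0},{"tx":0,"ty":0,"tz":-0.3,"wx":0,"wy":0,"wz":0,"claw":0},{"tx":0,"ty":0,"tz":-0.15,"wx":0,"wy":0,"wz":0,"claw":0},{"tx":0,"ty":0,"tz":0,"wx":0,"wy":0,"wz":0,"claw":0},{"tx":0,"ty":0,"tz":0,"wx":0,"wy":0,"wz":0,"claw":0}]'; python3 d.py 543.3 284.8 5 2.909
```

```text
clock: 30.8
position: [544.4, 285.2, 20.1]
tcp_rot: [3.139, 0.003, 2.907]
ft_force: [-1.2, -0.2, 0.1]
finger_gap: 88.1
t 30.8 pos [544.4 285.2  20.1] rot [3.139e+00 3.000e-03 2.907e+00] gap 88.1 F [-1.2 -0.2  0.1] q [-0.04  0.76 -0.75  1.81  0.68  0.85  0.21]
units t [-0.027 -0.009 -0.378] w [-0.019  0.046  0.027]
```

```bash
python3 -m pendant '[{"tx":-0.02,"ty":0,"tz":-0.2,"wx":0,"wy":0.04,"wz":0.02,"claw":0},{"tx":0,"ty":0,"tz":-0.13,"wx":0,"wy":0,"wz":0,"claw":0},{"tx":0,"ty":0,"tz":-0.03,"wx":0,"wy":0,"wz":0,"claw":0.2},{"tx":0,"ty":0,"tz":0,"wx":0,"wy":0,"wz":0,"claw":1},{"tx":0,"ty":0,"tz":0,"wx":0,"wy":0,"wz":0,"claw":1},{"tx":0,"ty":0,"tz":0,"wx":0,"wy":0,"wz":0,"claw":1},{"tx":0,"ty":0,"tz":0,"wx":0,"wy":0,"wz":0,"claw":1},{"tx":0,"ty":0,"tz":0,"wx":0,"wy":0,"wz":0,"claw":1},{"tx":0,"ty":0,"tz":0,"wx":0,"wy":0,"wz":0,"claw":1},{"tx":0,"ty":0,"tz":0,"wx":0,"wy":0,"wz":0,"claw":1},{"tx":0,"ty":0,"tz":0,"wx":0,"wy":0,"wz":0,"claw":1}]';  python3 d.py 470.6 140.3 5 -3.008
```

```text
clock: 31.9
position: [542.9, 284.7, 4.6]
tcp_rot: [3.141, -0.001, 2.909]
ft_force: [-0.2, -0.7, 0.7]
finger_gap: 38.0
t 31.9 pos [542.9 284.7   4.6] rot [ 3.141e+00 -1.000e-03  2.909e+00] gap 38.0 F [-0.2 -0.7  0.7] q [-0.05  0.78 -0.74  1.81  0.69  0.83  0.2 ]
units t [-1.807 -3.609  0.011] w [-4.000e-03 -1.400e-02  4.582e+00]
```

```bash
python3 -m pendant '[{"tx":0,"ty":0,"tz":0.1,"wx":0,"wy":0,"wz":0,"claw":1},{"tx":0,"ty":0,"tz":0.4,"wx":0,"wy":0,"wz":0,"claw":1},{"tx":0,"ty":0,"tz":0.7,"wx":0,"wy":0,"wz":0,"claw":1},{"tx":0,"ty":0,"tz":0.8,"wx":0,"wy":0,"wz":0,"claw":1},{"tx":0,"ty":0,"tz":0.7,"wx":0,"wy":0,"wz":0,"claw":1},{"tx":-0.1,"ty":-0.3,"tz":0.4,"wx":0,"wy":0,"wz":0.4,"claw":1},{"tx":-0.3,"ty":-0.5,"tz":0,"wx":0,"wy":0,"wz":0.6,"claw":1},{"tx":-0.3,"ty":-0.6,"tz":0,"wx":0,"wy":0,"wz":0.8,"claw":1},{"tx":-0.3,"ty":-0.6,"tz":0,"wx":0,"wy":0,"wz":0.8,"claw":1},{"tx":-0.3,"ty":-0.6,"tz":0,"wx":0,"wy":0,"wz":0.8,"claw":1},{"tx":-0.3,"ty":-0.5,"tz":0,"wx":0,"wy":0,"wz":0.6,"claw":1},{"tx":-0.2,"ty":-0.4,"tz":0,"wx":0,"wy":0,"wz":0.4,"claw":1},{"tx":0,"ty":-0.1,"tz":0,"wx":0,"wy":0,"wz":0.2,"claw":1},{"tx":0,"ty":0,"tz":0,"wx":0,"wy":0,"wz":0,"claw":1},{"tx":0,"ty":0,"tz":0,"wx":0,"wy":0,"wz":0,"claw":1}]';  python3 d.py 470.6 140.3 32.6 -3.006; python3 -c "
from h import *
s=snap('wrist','w12.png')
from fit import *
z=cloud(s)[...,2]
zz=cloud(s)[...,2]; print(np.nanmedian(zz[140:200,235:270]))
"
```

```text
clock: 33.4
position: [471.5, 141.7, 129.1]
tcp_rot: [3.141, 0.0, -3.007]
ft_force: [1.1, 0.4, -1.6]
finger_gap: 37.8
t 33.4 pos [471.5 141.7 129.1] rot [ 3.141  0.    -3.007] gap 37.8 F [ 1.1  0.4 -1.6] q [ 0.4   0.49 -1.02  2.02  0.53  0.92  0.81]
units t [-0.023 -0.034 -2.414] w [-0.013 -0.     0.011]
148.65420552478042
```

View pics/w12.png

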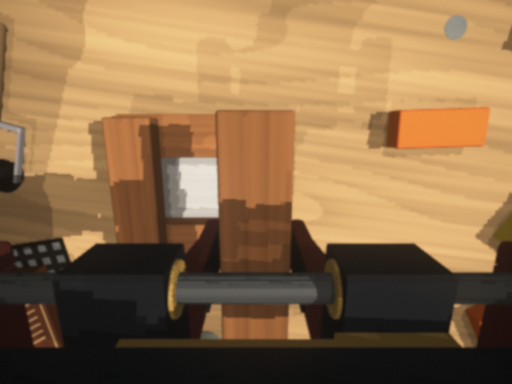

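```bash
python3 -m pendant '[{"tx":0.015,"ty":-0.02,"tz":-0.3,"wx":0,"wy":0,"wz":0,"claw":1},{"tx":0,"ty":0,"tz":-0.5,"wx":0,"wy":0,"wz":0,"claw":1},{"tx":0,"ty":0,"tz":-0.5,"wx":0,"wy":0,"wz":0,"claw":1},{"tx":0,"ty":0,"tz":-0.4,"wx":0,"wy":0,"wz":0,"claw":1},{"tx":0,"ty":0,"tz":-0.3,"wx":0,"wy":0,"wz":0,"claw":1},{"tx":0,"ty":0,"tz":-0.15,"wx":0,"wy":0,"wz":0,"claw":1},{"tx":0,"ty":0,"tz":0,"wx":0,"wy":0,"wz":0,"claw":1},{"tx":0,"ty":0,"tz":0,"wx":0,"wy":0,"wz":0,"claw":1}]';python3 d.py 472 140.4 32.6 -3.006; python3 d.py 472 140.4 32.6 -3.006
```

```text
clock: 34.25
position: [471.7, 140.2, 42.8]
tcp_rot: [3.141, -0.001, -3.006]
ft_force: [0.2, 0.1, -1.4]
finger_gap: 38.0
t 34.25 pos [471.7 140.2  42.8] rot [ 3.141e+00 -1.000e-03 -3.006e+00] gap 38.0 F [ 0.2  0.1 -1.4] q [ 0.29  0.61 -0.89  2.08  0.69  0.77  0.67]
units t [ 0.008  0.005 -0.254] w [-0.004 -0.01   0.004]
t 34.25 pos [471.7 140.2  42.8] rot [ 3.141e+00 -1.000e-03 -3.006e+00] gap 38.0 F [ 0.2  0.1 -1.4] q [ 0.29  0.61 -0.89  2.08  0.69  0.77  0.67]
units t [ 0.008  0.005 -0.254] w [-0.004 -0.01   0.004]
```

```bash
python3 -m pendant '[{"tx":0.008,"ty":0,"tz":-0.1,"wx":0,"wy":0,"wz":0,"claw":1},{"tx":0,"ty":0,"tz":-0.08,"wx":0,"wy":0,"wz":0,"claw":1},{"tx":0,"ty":0,"tz":-0.05,"wx":0,"wy":0,"wz":0,"claw":1},{"tx":0,"ty":0,"tz":0,"wx":0,"wy":0,"wz":0,"claw":1}]'; python3 -m pendant '[{"tx":0,"ty":0,"tz":-0.02,"wx":0,"wy":0,"wz":0,"claw":1},{"tx":0,"ty":0,"tz":-0.02,"wx":0,"wy":0,"wz":0,"claw":1}]';python3 d.py 472 140.4 32.6 -3.006
```

```text
clock: 34.65
position: [471.6, 139.7, 33.1]
tcp_rot: [3.142, -0.002, -3.007]
ft_force: [0.1, -0.1, -0.3]
finger_gap: 37.7
clock: 34.85
position: [471.9, 139.8, 32.5]
tcp_rot: [-3.141, -0.001, -3.007]
ft_force: [-5.7, -3.4, 20.7]
finger_gap: 37.8
t 34.85 pos [471.9 139.8  32.5] rot [-3.141e+00 -1.000e-03 -3.007e+00] gap 37.8 F [-5.7 -3.4 20.7] q [ 0.28  0.63 -0.87  2.09  0.71  0.76  0.66]
units t [0.004 0.014 0.004] w [ 0.011 -0.011  0.009]
```

```bash
python3 -m pendant '[{"tx":0,"ty":0,"tz":0.03,"wx":0,"wy":0,"wz":0,"claw":1},{"tx":0,"ty":0,"tz":0,"wx":0,"wy":0,"wz":0,"claw":0.4},{"tx":0,"ty":0,"tz":0,"wx":0,"wy":0,"wz":0,"claw":0.2},{"tx":0,"ty":0,"tz":0,"wx":0,"wy":0,"wz":0,"claw":0},{"tx":0,"ty":0,"tz":0,"wx":0,"wy":0,"wz":0,"claw":0},{"tx":0,"ty":0,"tz":0.3,"wx":0,"wy":0,"wz":0,"claw":0},{"tx":0,"ty":0,"tz":0.7,"wx":0,"wy":0,"wz":0,"claw":0},{"tx":0,"ty":0,"tz":0.9,"wx":0,"wy":0,"wz":0,"claw":0},{"tx":0,"ty":0,"tz":0.9,"wx":0,"wy":0,"wz":0,"claw":0},{"tx":0,"ty":-0.3,"tz":0.9,"wx":0,"wy":0,"wz":0,"claw":0},{"tx":0.1,"ty":-0.7,"tz":0.6,"wx":0,"wy":0,"wz":0,"claw":0},{"tx":0.1,"ty":-0.9,"tz":0.3,"wx":0,"wy":0,"wz":0,"claw":0},{"tx":0.1,"ty":-0.9,"tz":0,"wx":0,"wy":0,"wz":0,"claw":0},{"tx":0.1,"ty":-0.9,"tz":0,"wx":0,"wy":0,"wz":0,"claw":0},{"tx":0.1,"ty":-0.9,"tz":0,"wx":0,"wy":0,"wz":0,"claw":0},{"tx":0.1,"ty":-0.9,"tz":0,"wx":0,"wy":0,"wz":0,"claw":0},{"tx":0,"ty":-0.9,"tz":0,"wx":0,"wy":0,"wz":0,"claw":0},{"tx":0,"ty":-0.9,"tz":0,"wx":0,"wy":0,"wz":0,"claw":0},{"tx":0,"ty":-0.5,"tz":0,"wx":0,"wy":0,"wz":0,"claw":0},{"tx":0,"ty":0,"tz":0,"wx":0,"wy":0,"wz":0,"claw":0}]'; cat > chk.py <<'E'
from fit import *
i=__import__('sys').argv[1]
t=snap('top','t%s.png'%i);c=snap('scene','s%s.png'%i)
for q,n in ((t,'top'),(c,'scene')):
  z=cloud(q)[...,2]; L=layer(z,40,70)
  P=rays(q,52)
  pose=[np.array([477.8,90.7]),np.array([476.6,91.8])][n=='scene'];a=.134
  R=np.array([[np.cos(a),-np.sin(a)],[np.sin(a),np.cos(a)]])
  for y in (-51,51):
    ex=pose+R@[0,y]
    lab=L.copy(); Q=(P[...,:2]-pose)@R
    lab[(Q[...,1]*np.sign(y)<5)]=-1
    f=fit(q,52,[(0,0,140,38)],lab,(*ex,a))
    print(n,y,f,'err in pile frame',(R.T@(np.array(f[0][:2])-ex)).round(1))
  print('pile',fit(q,28,[(-51,0,38,140),(51,0,38,140)],layer(z,16,40),(477,90,.134)))
E
python3 chk.py 13|sed 's/np.float64//g'
```

```text
clock: 36.85
position: [495.2, -175.5, 217.1]
tcp_rot: [-3.142, -0.002, -3.012]
ft_force: [-0.0, 1.5, -1.1]
finger_gap: 87.6
top -51 ([(488.2), (39.7), (0.133)], (25.4), 661) err in pile frame [ 3.5 -0.9]
top 51 ([(472.9), (139.8), (0.133)], (25.9), 668) err in pile frame [ 1.7 -1.7]
pile ([(477.9), (89.8), (0.132)], (31.1), 622)
scene -51 ([(487.1), (41.5), (0.135)], (47.0), 766) err in pile frame [ 3.7 -0.3]
scene 51 ([(471.6), (141.1), (0.131)], (41.5), 770) err in pile frame [ 1.6 -1.5]
pile ([(477.7), (91.8), (0.132)], (109.5), 883)
```

```bash
python3 -c "
import cv2
a=cv2.imread('pics/t13.png')[150:240,180:280];b=cv2.imread('pics/s13.png')[160:250,210:310]
cv2.imwrite('pics/c13.png',cv2.resize(cv2.hconcat([a,b]),None,fx=4,fy=4,interpolation=cv2.INTER_CUBIC))"
```

```text
(no output)
```

View pics/c13.png

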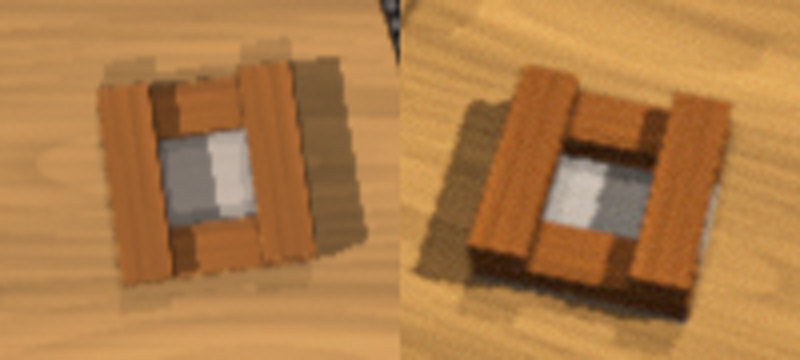

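View pics/t13.png

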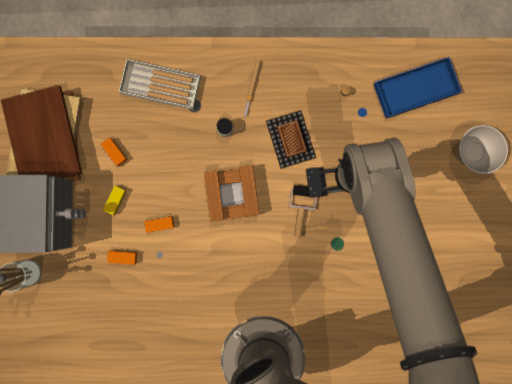

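```bash
python3 -m pendant '[{"tx":-0.05,"ty":0.5,"tz":0,"wx":0,"wy":0,"wz":0,"claw":0},{"tx":-0.05,"ty":0.8,"tz":0,"wx":0,"wy":0,"wz":0,"claw":0},{"tx":-0.05,"ty":0.9,"tz":0,"wx":0,"wy":0,"wz":0,"claw":0},{"tx":-0.05,"ty":0.9,"tz":0,"wx":0,"wy":0,"wz":0,"claw":0},{"tx":-0.05,"ty":0.9,"tz":0,"wx":0,"wy":0,"wz":0,"claw":0},{"tx":-0.04,"ty":0.8,"tz":0,"wx":0,"wy":0,"wz":0,"claw":0},{"tx":0,"ty":0.4,"tz":-0.2,"wx":0,"wy":0,"wz":0,"claw":0},{"tx":0,"ty":0.16,"tz":-0.5,"wx":0,"wy":0,"wz":0.05,"claw":0},{"tx":0,"ty":0,"tz":-0.8,"wx":0,"wy":0,"wz":0,"claw":0},{"tx":0,"ty":0,"tz":-0.8,"wx":0,"wy":0,"wz":0,"claw":0},{"tx":0,"ty":0,"tz":-0.7,"wx":0,"wy":0,"wz":0,"claw":0},{"tx":0,"ty":0,"tz":-0.5,"wx":0,"wy":0,"wz":0,"claw":0},{"tx":0,"ty":0,"tz":-0.3,"wx":0,"wy":0,"wz":0,"claw":0},{"tx":0,"ty":0,"tz":0,"wx":0,"wy":0,"wz":0,"claw":0},{"tx":0,"ty":0,"tz":0,"wx":0,"wy":0,"wz":0,"claw":0}]';python3 d.py 483.7 39 33.5 -3.008
```

```text
clock: 38.45
position: [484.4, 43.2, 65.7]
tcp_rot: [3.141, -0.0, -3.001]
ft_force: [-0.3, 0.5, 0.1]
finger_gap: 87.9
t 38.45 pos [484.4  43.2  65.7] rot [ 3.141 -0.    -3.001] gap 87.9 F [-0.3  0.5  0.1] q [ 0.52  0.57 -0.92  2.08  0.64  0.8   0.92]
units t [-0.018 -0.104 -0.805] w [-0.005 -0.005 -0.084]
```

```bash
python3 -m pendant '[{"tx":0,"ty":-0.1,"tz":-0.2,"wx":0,"wy":0,"wz":-0.08,"claw":0},{"tx":0,"ty":0,"tz":-0.3,"wx":0,"wy":0,"wz":0,"claw":0},{"tx":0,"ty":0,"tz":-0.2,"wx":0,"wy":0,"wz":0,"claw":0},{"tx":0,"ty":0,"tz":-0.08,"wx":0,"wy":0,"wz":0,"claw":0.3},{"tx":0,"ty":0,"tz":0,"wx":0,"wy":0,"wz":0,"claw":0.4}]';python3 d.py 483.7 39 33.5 -3.008
python3 -m pendant '[{"tx":0,"ty":0,"tz":0,"wx":0,"wy":0,"wz":0,"claw":1},{"tx":0,"ty":0,"tz":0,"wx":0,"wy":0,"wz":0,"claw":1},{"tx":0,"ty":0,"tz":0,"wx":0,"wy":0,"wz":0,"claw":1},{"tx":0,"ty":0,"tz":0,"wx":0,"wy":0,"wz":0,"claw":1},{"tx":0,"ty":0,"tz":0,"wx":0,"wy":0,"wz":0,"claw":1},{"tx":0,"ty":0,"tz":0,"wx":0,"wy":0,"wz":0,"claw":1}]'
```

```text
clock: 38.95
position: [483.7, 38.3, 33.0]
tcp_rot: [3.141, -0.002, -3.009]
ft_force: [-0.1, 0.9, -0.7]
finger_gap: 75.1
t 38.95 pos [483.7  38.3  33. ] rot [ 3.141e+00 -2.000e-03 -3.009e+00] gap 75.1 F [-0.1  0.9 -0.7] q [ 0.49  0.62 -0.87  2.1   0.7   0.75  0.87]
units t [0.    0.019 0.012] w [-0.001 -0.031  0.009]
clock: 39.55
position: [484.2, 38.2, 33.8]
tcp_rot: [3.141, -0.001, -3.009]
ft_force: [-0.9, -0.6, 1.4]
finger_gap: 37.7
```

```bash
python3 -m pendant '[{"tx":0,"ty":0,"tz":0.1,"wx":0,"wy":0,"wz":0,"claw":1},{"tx":0,"ty":0,"tz":0,"wx":0,"wy":0,"wz":0,"claw":1},{"tx":-0.05,"ty":0.02,"tz":0,"wx":0,"wy":0,"wz":0,"claw":1},{"tx":-0.045,"ty":0.015,"tz":0,"wx":0,"wy":0,"wz":0,"claw":1},{"tx":0,"ty":0,"tz":0,"wx":0,"wy":0,"wz":0,"claw":1},{"tx":0,"ty":0,"tz":0,"wx":0,"wy":0,"wz":0,"claw":1}]';python3 d.py 480.5 39.5 33.8 -3.008; python3 -m pendant '[{"tx":0,"ty":0,"tz":-0.05,"wx":0,"wy":0,"wz":0,"claw":1},{"tx":0,"ty":0,"tz":-0.04,"wx":0,"wy":0,"wz":0,"claw":1},{"tx":0,"ty":0,"tz":0,"wx":0,"wy":0,"wz":0,"claw":1}]'
```

```text
clock: 40.15
position: [480.2, 39.6, 37.6]
tcp_rot: [3.141, -0.001, -3.009]
ft_force: [0.5, -0.6, -0.9]
finger_gap: 37.6
t 40.15 pos [480.2  39.6  37.6] rot [ 3.141e+00 -1.000e-03 -3.009e+00] gap 37.6 F [ 0.5 -0.6 -0.9] q [ 0.49  0.6  -0.88  2.11  0.7   0.75  0.87]
units t [ 0.008 -0.003 -0.095] w [ 0.001 -0.018  0.01 ]
clock: 40.45
position: [480.4, 39.6, 33.9]
tcp_rot: [3.141, -0.001, -3.009]
ft_force: [0.1, -0.1, -0.4]
finger_gap: 37.8
```

```bash
python3 -m pendant '[{"tx":0,"ty":0,"tz":-0.02,"wx":0,"wy":0,"wz":0,"claw":1},{"tx":0,"ty":0,"tz":-0.01,"wx":0,"wy":0,"wz":0,"claw":1}]'
```

```text
clock: 40.65
position: [480.4, 39.6, 33.8]
tcp_rot: [-3.141, -0.001, -3.009]
ft_force: [-6.6, -1.8, 20.1]
finger_gap: 37.7
```

```bash
python3 -m pendant '[{"tx":0,"ty":0,"tz":0.03,"wx":0,"wy":0,"wz":0,"claw":1},{"tx":0,"ty":0,"tz":0,"wx":0,"wy":0,"wz":0,"claw":0.4},{"tx":0,"ty":0,"tz":0,"wx":0,"wy":0,"wz":0,"claw":0.2},{"tx":0,"ty":0,"tz":0,"wx":0,"wy":0,"wz":0,"claw":0},{"tx":0,"ty":0,"tz":0,"wx":0,"wy":0,"wz":0,"claw":0},{"tx":0,"ty":0,"tz":0.3,"wx":0,"wy":0,"wz":0,"claw":0},{"tx":0,"ty":0,"tz":0.7,"wx":0,"wy":0,"wz":0,"claw":0},{"tx":0,"ty":0,"tz":0.9,"wx":0,"wy":0,"wz":0,"claw":0},{"tx":0,"ty":0,"tz":0.9,"wx":0,"wy":0,"wz":0,"claw":0},{"tx":0,"ty":-0.3,"tz":0.9,"wx":0,"wy":0,"wz":0,"claw":0},{"tx":0.1,"ty":-0.7,"tz":0.6,"wx":0,"wy":0,"wz":0,"claw":0},{"tx":0.1,"ty":-0.9,"tz":0.3,"wx":0,"wy":0,"wz":0,"claw":0},{"tx":0.1,"ty":-0.9,"tz":0,"wx":0,"wy":0,"wz":0,"claw":0},{"tx":0.1,"ty":-0.9,"tz":0,"wx":0,"wy":0,"wz":0,"claw":0},{"tx":0.1,"ty":-0.9,"tz":0,"wx":0,"wy":0,"wz":0,"claw":0},{"tx":0.1,"ty":-0.9,"tz":0,"wx":0,"wy":0,"wz":0,"claw":0},{"tx":0,"ty":-0.5,"tz":0,"wx":0,"wy":0,"wz":0,"claw":0},{"tx":0,"ty":0,"tz":0,"wx":0,"wy":0,"wz":0,"claw":0},{"tx":0,"ty":0,"tz":0,"wx":0,"wy":0,"wz":0,"claw":0}]'
python3 chk.py 14|sed 's/np.float64//g'
```

```text
clock: 42.55
position: [504.2, -199.6, 218.5]
tcp_rot: [3.141, -0.001, -3.009]
ft_force: [-0.6, 1.1, -1.0]
finger_gap: 87.5
top -51 ([(484.4), (40.2), (0.134)], (25.8), 661) err in pile frame [-0.2  0.1]
top 51 ([(472.9), (139.7), (0.134)], (25.7), 662) err in pile frame [ 1.7 -1.8]
pile ([(477.9), (90.4), (0.133)], (32.2), 591)
scene -51 ([(483.2), (42.1), (0.135)], (44.8), 758) err in pile frame [-0.1  0.9]
scene 51 ([(471.7), (141.1), (0.133)], (41.7), 772) err in pile frame [ 1.7 -1.5]
pile ([(477.8), (91.8), (0.132)], (110.3), 892)
```

View pics/s14.png

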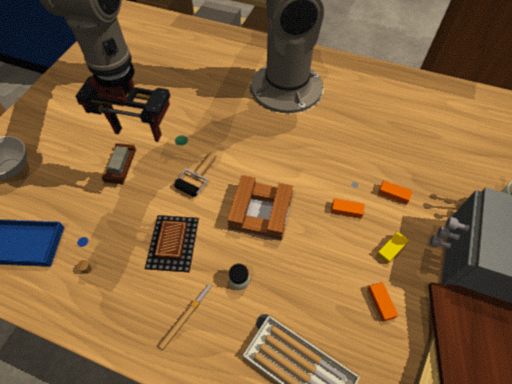

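```bash
python3 -c "
from workcell import env
print(env.finish_job())"
```

```text
the job is handed in; nothing more can be done
None
```

The stack is taken apart in the order you asked, and the job was handed in at about 42.7 s. Each piece was lowered until it touched down before the gripper let go. The arm finished clear of everything.

| Piece | Where it ended up | Last check |
|---|---|---|
| Stone | Flat on the holder seat, between the end stops and in line with them | About 2 mm off the middle (top camera, with the arm then over the stack) |
| Block | On the mat, long side along the mat's long side | Within about 0.5 mm of the middle by the top camera; the wrist camera put it about 1.6 mm off |
| Plank at pile y = -51 | Crosswise on the pile | Within about 1 mm of its place |
| Plank at pile y = +51 | Crosswise on the pile | About 1.7 mm off along its length and 1.6 mm inside flush |

- **Corrected plank:** the first plank landed 3.6 mm off along its length. I gripped it again, lifted it slightly, moved it over and set it back down.
- **Air gap:** the planks lie parallel with a clear gap between them.
- **Camera disagreement:** the cameras differed from each other by 1 to 4 mm in absolute position. I judged placements by offsets measured within one camera.
- **Bystanders:** the jar and the roller look unmoved in the last picture. I did not measure them again.
- **Contact force:** the highest wrist force I read was about 22 N, at plank touchdown, well under the 120 N limit.

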